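# Load the slide carrier under the dock's hold-down lip

## Task

Load the carrier that holds the two glass slides into the white loading dock: take it by its finger rib, tuck one end under the dock's steel lip with the plate tilted, then level it down so that it lies flat on the floor of the cavity, and let go. Leave the other carrier, the one with two round dish wells, where it is.

Things in the scene. Friction and masses are not known exactly. Their poses are not given: they have to be found in the camera images.
- slide_carrier: To load: aluminium plate 112 (x) by 90 (y) by 8 mm, 0.13 to 0.25 kg, with an upright grey finger rib at its middle, 40 mm along x, 12 mm thick in y, top 48 mm above the underside. Two glass slides with white ends, fixed, stand under 2 mm above the plate beside the rib. Origin: centre of underside; z up. Both ends are alike; either may go under the lip. Starts flat on the bench.
- dish_carrier: To leave alone: plate and rib of the same form and size as the slide carrier, but with two round dark wells 36 mm across beside the rib instead of slides. Origin: centre of underside; z up, x along the 112 mm length. Flat on the bench.
- dock: White dock, fixed on the bench, 146 (x) by 130 (y) mm. Origin: on the bench under the cavity's centre; z up, x to the end with the lip (away from the robot, within 20 degrees). Cavity: x -61 to 61, y -53 to 53 mm, floor 5 mm above the bench. Walls at both sides and the -x end: 12 mm thick, tops 21 mm above the bench.
- dock_lip (a point): Middle of the lower free edge of the dock's steel lip, at x 43, z 25 mm in the dock's frame; same axes. The lip is 6 mm thick (top 31 mm above the bench) and overhangs the cavity from here to x 61 mm over its full width. The opening left is 104 mm long: a level carrier cannot go straight in, but tilted 12 degrees its low end goes under the lip while the other clears the wall.
Not all that is in view belongs to the job. What is shaped like the slide_carrier but green is not meant.

How it is judged:
At the end, for the whole second after the job is handed in: The slide carrier lies at rest in the dock, one end under the lip: level to 0.06 rad, underside under 9 mm above the bench, within 10 mm in x and 12 mm in y of the cavity's centre and 0.2 rad of the dock's direction; the dish carrier is within 30 mm of where it stood (x of slide_carrier in the frame of dock between -0.01 and 0.01 m and y of slide_carrier in the frame of dock between -0.012 and 0.012 m and z of slide_carrier in the frame of dock between 0.002 and 0.009 m and angle between slide_carrier's own z axis and vertical below 0.06 rad and angle between the x axis of slide_carrier and the x axis of dock, either way round below 0.2 rad and linear speed of slide_carrier below 0.02 m/s and distance of dish_carrier from where it was at the start of the episode below 0.03 m); the robot touches nothing.
It fails at once if the dish carrier is moved by more than 30 mm (distance of dish_carrier from where it was at the start of the episode above 0.03 m).
It also fails if it takes over 38 s, if anything falls off the work surface, if the arm or the gripper's body presses on something with over 40 N, if the wrist force passes 120 N, or if a joint passes its speed limit or range.

## Robot

A 6-joint arm with a two-finger parallel gripper is mounted at the origin on the work surface; the furniture and walls round the work are solid. World frame = base frame: x ahead of the robot, y to its left, z up, the work surface at z = 0. Lengths are in m, angles in rad, forces in N, time in s.
With the tool pointing down it reaches from about 0.4 to 0.825 m from the base axis. Payload 7 kg.
Tool frame: the origin (TCP) lies midway between the tips of the shut fingers; the grasp point (between the pads) lies 19 mm behind it; y points along the fingers, z is the direction in which the jaws open and shut, and the axes are right-handed (so a half turn about y gives the same grasp; the last joint's range is limited). The gripper opens to 88 mm and grips with 3 to 60 N. Pads are 19 mm wide; open, the fingers measure 130 mm over their backs; the gripper's body (78 mm by 193 mm) begins 47 mm behind the grasp point.
Start: joints at [-0.823, 0.359, 0.012, 0, -1.224, -0.288], TCP at [0.3, -0.605, 0.227] pointing down, gripper open.
Joint ranges: [-3.07, 3.07], [-1.43, 2.12], [-1.02, 1.25], [-3.03, 1.67], [-3.05, -0], [-3.03, 3.03]. Speed limits (rad/s): [2.39, 2.39, 3.01, 3.14, 3.14, 3.14].

## Interface

Orientations are given as [roll, pitch, yaw] about the fixed x, y, z axes, in that order (R = Rz(yaw) Ry(pitch) Rx(roll)).
In Python, from station import arm gives the robot as it stands.
- The arm moves only by the tool move_arm, never from a script. Its argument "deltas" is a list of rows, each an object with "dp": the shift along the tool's x, y, z in mm, a list of three; "rotation": the turn, a rotation vector about the tool's x, y, z in degrees, a list of three. A call has 1 to 5 rows; each row shifts and turns the pose as measured when the row begins, along the tool's axes as they then stand; what a row does not reach is not made up. A row lasts 1/12 s, in which the tool goes at most 41.7 mm and 7.16 degrees, less where a joint would pass 70% of its speed; a pose out of reach is approached as far as the arm can. A call is refused whole if a number of a shift passes 41.7 or a number of a turn 7.16, either way. A call with a gripper value outside its range is refused whole. "jaw" is the closure in counts, from 0 (fully open) to 255 (shut), set as the call begins (left out, the last holds). The fingers move at their own pace and stop on an object; "squeeze" is the grip in N (left out, the last holds). Time passes only in rows, so rows that do not move let the fingers close. It gives the time, the measured TCP pose, the force and the opening at its end, in the units of the state.
- arm.get_state(): the state, without advancing time (a new reading comes with each control period).
- arm.grab_frame(name): name is "scene" or "side" or "wrist"; returns a dict with "pixels" (384x512x3 uint8, red, green, blue), "z_map" (384x512 float32, m along the optical axis (not along the pixel's ray), 0 where there is no reading), "fx", "fy", "cx", "cy" (pixels), "k1" (the pictures are not rectified: a ray, as slopes to the right and down, at radius r is drawn at 1 + k1 r^2 times it, then the intrinsics apply), "cam_to_world" (4x4, takes a point from camera to world coordinates); the wrist camera has in their place "mount" (4x4, takes a point from camera to tool coordinates, whose origin is the TCP and whose axes are the tool frame's). Camera axes: x right, y down, z forward; pixel columns grow to the right and rows downward; lengths in m; the calibration is good to about 2 mm. A picture is of the moment at which its call begins: read the wrist's pose just before it.
- arm.job_done(): hands the job in, once; it reports no verdict.
The state is a dict: "t": time; "q": joint angles; "qd": joint speeds; "joint_efforts": joint torques, N m; "eef_pos": TCP position; "ee_rot": TCP orientation; "force": force on the tool from outside, world axes, zero at the start; "moment": the same for the moment, N m; "width": finger opening in m.
Only numpy, scipy, OpenCV 4.12 (cv2) and the standard library are available. Lean on these libraries where they do the work, as an engineer would, in place of code of your own. Each camera call takes 0.05 s, during which the arm holds its last target.

## Working session

There is one attempt and no reset: what is moved stays moved. The work goes in short steps, Python scripts to look and compute and a tool call to move; the robot and the scene stay as the last step left them, time stands still between calls to the robot, and variables do not carry over. Pictures are saved under pics/ and viewed, and the job is handed in when it is done.

Besides the shell and the picture viewer there is one more tool, called after "Request:" by a JSON object that holds its "fn" and its "kwargs". move_arm: Moves the arm, as the interface text tells. Its arguments: {"type":"object","properties":{"deltas":{"type":"array","items":{"type":"object","properties":{"dp":{"type":"array","items":{"type":"number"}},"rotation":{"type":"array","items":{"type":"number"}}}}},"jaw":{"type":"number"},"squeeze":{"type":"number"}},"required":["deltas"]}

```bash
mkdir -p pics; ls
cat > h.py <<'E'
import numpy as np, cv2, pickle
from station import arm
from scipy.spatial.transform import Rotation as R
def grab(n):
    s=arm.get_state(); f=arm.grab_frame(n); f['state']=s; return f
def T_tool(s):
    T=np.eye(4); T[:3,:3]=R.from_euler('xyz',s['ee_rot']).as_matrix(); T[:3,3]=s['eef_pos']; return T
def pts(f):
    K=np.array([[f['fx'],0,f['cx']],[0,f['fy'],f['cy']],[0,0,1.]])
    h,w=f['z_map'].shape
    u,v=np.meshgrid(np.arange(w),np.arange(h))
    uv=np.stack([u,v],-1).reshape(-1,1,2).astype(float)
    n=cv2.undistortPoints(uv,K,np.array([f['k1'],0,0,0.])).reshape(h,w,2)
    z=f['z_map'][...,None]
    P=np.concatenate([n*z,z,np.ones_like(z)],-1)
    T=f['cam_to_world'] if 'cam_to_world' in f else T_tool(f['state'])@f['mount']
    W=(P@np.array(T).T)[...,:3]; W[f['z_map']==0]=np.nan
    return W
def save(f,n): cv2.imwrite('pics/'+n,f['pixels'][...,::-1])
E
python3 - <<'E'
from h import *
for n in ['scene','side','wrist']:
    f=grab(n); save(f,n+'0.png'); pickle.dump(f,open(n+'0.pkl','wb'))
print(arm.get_state()); print(f['fx'],f['k1'],f['mount'])
E
```

```text
pics
{'t': 0.15, 'q': array([-8.22906976e-01,  3.59214413e-01,  1.12906739e-02, -2.32145412e-04,
       -1.22412131e+00, -2.88116682e-01]), 'qd': array([ 1.97567626e-04, -2.20317994e-03,  2.62165496e-03,  1.59325049e-03,
        1.06249410e-03,  9.17588051e-05]), 'joint_efforts': array([-1.84198172e-03, -5.83276606e+01,  2.93291795e+01,  7.00135097e+00,
        8.75353056e-03, -1.08423662e-04]), 'eef_pos': array([ 0.29934524, -0.60458683,  0.22585641]), 'ee_rot': array([-1.56953706e+00,  1.45582830e-04,  4.59693748e-01]), 'force': array([-0.08731853, -0.09648237,  0.02949918]), 'moment': array([ 0.01820914,  0.0250807 , -0.01767772]), 'width': 0.0876674691238157}
264.99212200063437 -0.01928892057057595 [[-9.67607899e-04  9.57175673e-01  2.89506121e-01 -7.87078591e-02]
 [ 6.29641666e-04 -2.89505616e-01  9.57176108e-01 -1.57920984e-01]
 [ 9.99999334e-01  1.10845628e-03 -3.22549765e-04  4.45465845e-04]
 [ 0.00000000e+00  0.00000000e+00  0.00000000e+00  1.00000000e+00]]
```

View pics/scene0.png

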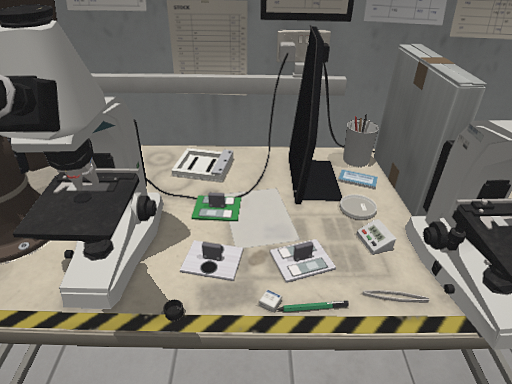

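View pics/side0.png

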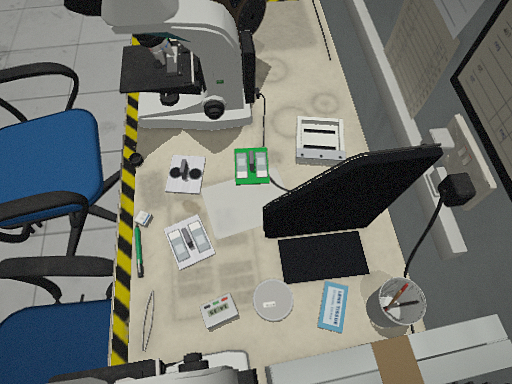

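View pics/wrist0.png

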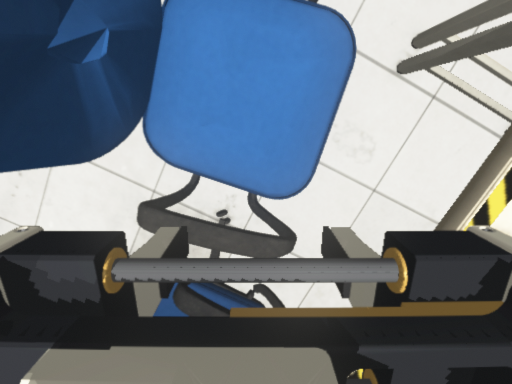

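Candidates by scene pixel: white plate with slides (302,259), white plate with round wells (212,260) and a green plate with slides (216,207). The first fits, being an aluminium colour with two slides. The dock is at (203,165). I'll confirm with a crop and measure.

Run:
```python
from h import *
fs={n:pickle.load(open(n+'0.pkl','rb')) for n in ['scene','side']}
a=fs['scene']['pixels'][225:290,170:350]; b=fs['side']['pixels'][100:275,150:360]
a=cv2.resize(a,(780,282),interpolation=cv2.INTER_CUBIC)
b=cv2.resize(b,(372,310),interpolation=cv2.INTER_CUBIC)
o=np.zeros((592,780,3),np.uint8); o[:282]=a; o[282:,:372]=b
c=fs['scene']['pixels'][140:225,160:260]; o[282:,380:745]=cv2.resize(c,(365,310),interpolation=cv2.INTER_CUBIC)
cv2.imwrite('pics/crop1.png',o[...,::-1])
for n,px in {'scene':[(302,259),(212,260),(203,165),(216,207),(285,265),(302,250)],'side':[(190,241),(185,175),(320,138),(320,160),(252,165)]}.items():
    W=pts(fs[n])
    print(n,np.array(fs[n]['cam_to_world']).round(3)[:3,3])
    for u,v in px: print(u,v,W[v,u].round(4))
```

```text
scene [ 0.562 -0.637  0.568]
302 259 [ 0.6709 -0.0939  0.0097]
212 260 [ 0.484  -0.0994  0.0092]
203 165 [0.4218 0.2849 0.0034]
216 207 [0.4775 0.0784 0.0095]
285 265 [ 0.6346 -0.1088  0.007 ]
302 250 [ 0.668  -0.0966  0.0383]
side [0.963 0.039 0.8  ]
190 241 [ 0.6881 -0.0792  0.0489]
185 175 [ 0.5031 -0.0892  0.0306]
320 138 [0.4123 0.2846 0.005 ]
320 160 [0.4948 0.2645 0.0233]
252 165 [0.4987 0.0835 0.039 ]
```

View pics/crop1.png

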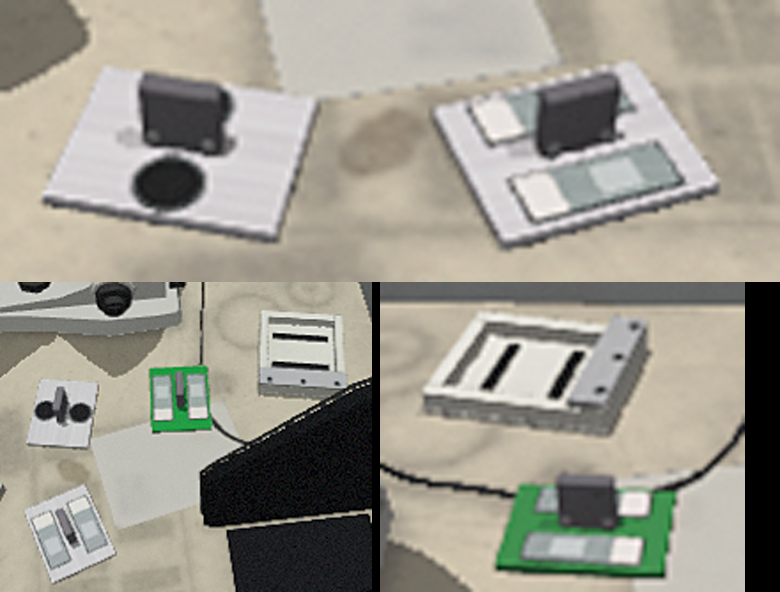

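```bash
cat > meas.py <<'E'
from h import *
def rect(P):
    r=cv2.minAreaRect((P*1000).astype(np.float32)); return r
def carrier(W,c,r=0.08,rad=True):
    m=np.isfinite(W[...,0])&(np.hypot(W[...,0]-c[0],W[...,1]-c[1])<r)
    rib=m&(W[...,2]>0.040)&(W[...,2]<.056); top=m&(W[...,2]>0.0055)&(W[...,2]<0.013)
    return W[rib],W[top]
E
python3 - <<'E'
from meas import *
for n in ['scene','side']:
    f=pickle.load(open(n+'0.pkl','rb')); W=pts(f)
    bench=W[(W[...,0]>.5)&(W[...,0]<.7)&(W[...,1]>-.05)&(W[...,1]<.05)]; print(n,'bench z',np.nanmedian(bench[:,2]))
    for nm,c in [('slide',(.67,-.085)),('dish',(.485,-.085))]:
        rb,tp=carrier(W,c)
        print(nm,'rib',len(rb),rb.mean(0).round(4) if len(rb) else 0,rect(rb[:,:2]) if len(rb)>3 else 0,'\n top',len(tp),rect(tp[:,:2]), np.median(tp[:,2]))
    m=np.isfinite(W[...,0])&(np.abs(W[...,0]-.43)<.12)&(np.abs(W[...,1]-.28)<.12)&(W[...,2]>.015)&(W[...,2]<.04)
    P=W[m]; print('dock',rect(P[:,:2]))
    L=P[(P[:,2]>.0275)]; print(' lip',len(L),rect(L[:,:2]),np.median(L[:,2]))
    Wl=P[P[:,2]<.0235]; print(' walls',np.median(Wl[:,2]),rect(Wl[:,:2]))
    # obstacles
    m=np.isfinite(W[...,0])&(W[...,2]>.06)&(W[...,0]>.15)&(W[...,0]<.85)&(W[...,1]>-.3)&(W[...,1]<.5)
    P=W[m]; 
    H,xe,ye=np.histogram2d(P[:,0],P[:,1],bins=[np.arange(.15,.86,.05),np.arange(-.3,.51,.05)])
    Z=np.zeros_like(H)
    ii=((P[:,0]-.15)/.05).astype(int);jj=((P[:,1]+.3)/.05).astype(int)
    np.maximum.at(Z,(np.clip(ii,0,Z.shape[0]-1),np.clip(jj,0,Z.shape[1]-1)),P[:,2])
    print('y:',ye[:-1].round(2)); 
    for x,r in zip(xe,Z): print(round(x,2),(r*100).astype(int))
E
```

```text
scene bench z -0.0006584160608416045
slide rib 126 [ 0.6697 -0.0914  0.0462] ((670.1393432617188, -89.75624084472656), (38.760982513427734, 12.97085189819336), 19.46209716796875) 
 top 1417 ((670.4080810546875, -88.79257202148438), (113.29008483886719, 92.77933502197266), 19.672414779663086) 0.00896473865076608
dish rib 129 [ 0.4847 -0.0946  0.0464] ((484.65350341796875, -92.66407775878906), (12.662582397460938, 39.30508804321289), 78.57977294921875) 
 top 1435 ((484.0284423828125, -91.99024963378906), (92.99044799804688, 113.44829559326172), 79.00103759765625) 0.008537111429688826
dock ((424.21820068359375, 278.1143798828125), (134.89920043945312, 147.48695373535156), 78.18620300292969)
 lip 254 ((481.6009216308594, 266.97125244140625), (131.0575714111328, 30.355300903320312), 78.07054901123047) 0.02997996524174157
 walls 0.019455410336390755 ((424.21820068359375, 278.1143798828125), (134.89920043945312, 147.48695373535156), 78.18620300292969)
y: [-0.3  -0.25 -0.2  -0.15 -0.1  -0.05 -0.    0.05  0.1   0.15  0.2   0.25
  0.3   0.35  0.4   0.45]
0.15 [ 0 18 18 18 49 18  0  0  0  0  0 
[... 1835 characters left out ...]
 18 18 18 24 32 31 29 22  0  0  0  0 23 29  0]
0.25 [ 0 34 18 29 36 36 32 29 23  0  0  0  0 23 33  0]
0.3 [38 40 39 39 38 35 31 29 23  0  0  0  0 23 36  0]
0.35 [ 0  0  0  0  0  8  8  0  0  0  0  0  0 23 39  0]
0.4 [ 0  0  0  0  0  0  0  0  0  0  0  0  0 23 43  0]
0.45 [ 0  0  0  0  0  0  0  0  0  0  0  0  0 23 46  0]
0.5 [ 0  0  0  0  0  0  0  0  0  0  0  0  0 43 50  0]
0.55 [ 0  0  0  0  0  0  0  0  0  0  0  0  0 23 53  0]
0.6 [ 0  0  0  0  0  0  0  0  0  0  0  0  0 32 53  0]
0.65 [ 0  0  0  0  0  0  0 21 28 35 36 13 13 32 49  0]
0.7 [ 0  0  0  0  0  0  0 21 28 35 37 38 38 32 46  0]
0.75 [ 0  0  0  0  0  0  0  0  0  0  0  0  0 32 42  0]
0.8 [ 0  0  0  0  0  0  0  0  0  0  0  0 11 23 38  0]
```

Run:
```python
from meas import *
a=[pickle.load(open(n+'0.pkl','rb')) for n in ['scene','side']]
o=np.zeros((600,800,3),np.uint8)
o[:300,:400]=cv2.resize(a[0]['pixels'][0:225,0:300],(400,300),interpolation=cv2.INTER_CUBIC)
o[:300,400:]=cv2.resize(a[1]['pixels'][0:150,80:280],(400,300),interpolation=cv2.INTER_CUBIC)
# top view (x right 0-.9 ; y up -.6...6), color by height ; and xz view for y in all
for k,f in enumerate(a):
    W=pts(f).reshape(-1,3); C=f['pixels'].reshape(-1,3)
    g=np.isfinite(W[:,0])&(W[:,2]>.05)&(W[:,2]<1.0)&(W[:,1]<.34)
    W=W[g];C=C[g]
    i=np.argsort(W[:,2]);W=W[i];C=C[i]
    u=((W[:,0]+.3)*333).astype(int); v=(599-(W[:,1]+.5)*333).astype(int)
    ok=(u>=0)&(u<400)&(v>=300)&(v<600)
    h=np.clip(W[:,2]/.8*179,0,179).astype(np.uint8)
    col=cv2.cvtColor(np.stack([h,h*0+255,h*0+255],-1)[None],cv2.COLOR_HSV2RGB)[0]
    o[v[ok],u[ok]]=col[ok]
    u=(400+(W[:,0]+.3)*333).astype(int); v=(599-W[:,2]*333).astype(int)
    ok=(u>=400)&(u<800)&(v>=300)&(v<600)
    h=np.clip((W[:,1]+.5)/.9*179,0,179).astype(np.uint8)
    col=cv2.cvtColor(np.stack([h,h*0+255,h*0+255],-1)[None],cv2.COLOR_HSV2RGB)[0]
    o[v[ok],u[ok]]=col[ok]
cv2.imwrite('pics/obs.png',o[...,::-1])
```

```text
(no output)
```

View pics/obs.png

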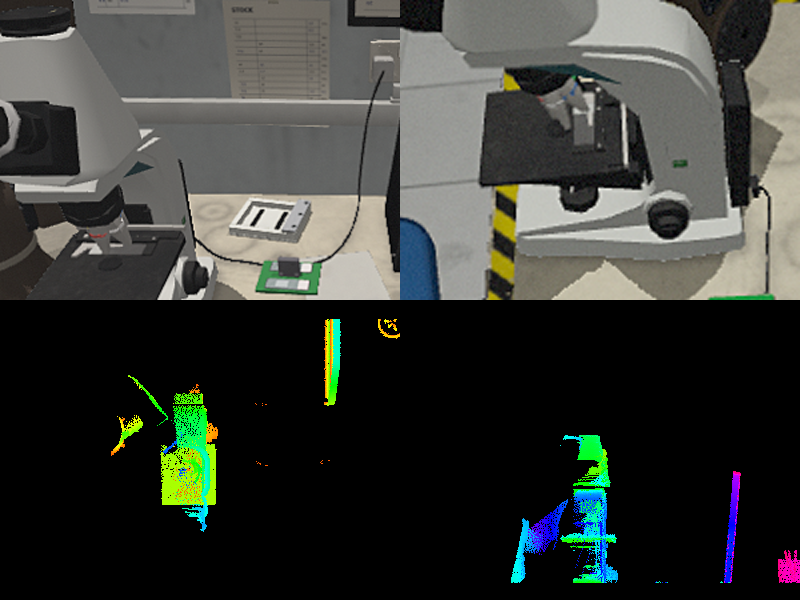

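Run:
```python
from meas import *
for n in ['scene','side']:
    f=pickle.load(open(n+'0.pkl','rb')); W=pts(f)
    m=np.isfinite(W[...,0])&(W[...,0]>.2)&(W[...,0]<.64)&(W[...,1]>.34)&(W[...,1]<.8)&(W[...,2]<.6)
    P=W[m]
    for z in np.arange(-.02,.5,.03):
        q=P[(P[:,2]>=z)&(P[:,2]<z+.03)]
        if len(q): print(n,round(z,2),len(q),'ymin',q[:,1].min().round(3),np.median(q[:,1]).round(3))
    m=np.isfinite(W[...,0])&(W[...,2]>.3)&(W[...,0]<.45)&(W[...,1]<.12)
    print('microscope',W[m].min(0).round(2),W[m].max(0).round(2))
    m=np.isfinite(W[...,0])&(W[...,2]>.03)&(W[...,0]>.55)&(W[...,0]<.8)&(W[...,1]>0)&(W[...,1]<.34)
    print('monitor',W[m].min(0).round(3),W[m].max(0).round(3))
```

```text
scene -0.02 1752 ymin 0.34 0.397
scene 0.01 1197 ymin 0.34 0.421
scene 0.04 1216 ymin 0.363 0.421
scene 0.07 1258 ymin 0.375 0.421
scene 0.1 1321 ymin 0.38 0.421
scene 0.13 1366 ymin 0.378 0.421
scene 0.16 945 ymin 0.377 0.401
scene 0.19 1551 ymin 0.374 0.393
scene 0.22 2043 ymin 0.372 0.415
scene 0.25 1652 ymin 0.37 0.42
scene 0.28 1725 ymin 0.373 0.421
scene 0.31 1820 ymin 0.373 0.42
scene 0.34 1892 ymin 0.404 0.421
scene 0.37 1922 ymin 0.4 0.42
scene 0.4 1806 ymin 0.399 0.418
microscope [ 0.18 -0.3   0.3 ] [0.33 0.04 0.49]
monitor [0.671 0.082 0.03 ] [0.72  0.34  0.382]
side -0.02 1968 ymin 0.34 0.384
side 0.01 487 ymin 0.34 0.42
side 0.04 467 ymin 0.419 0.421
side 0.07 548 ymin 0.419 0.421
side 0.1 642 ymin 0.419 0.421
side 0.13 111 ymin 0.419 0.421
side 0.16 202 ymin 0.391 0.393
side 0.19 969 ymin 0.391 0.393
side 0.22 2512 ymin 0.392 0.409
side 0.25 1332 ymin 0.414 0.419
side 0.28 1459 ymin 0.375 0.42
side 0.31 1503 ymin 0.375 0.42
side 0.34 1530 ymin 0.409 0.419
side 0.37 1349 ymin 0.403 0.419
side 0.4 1180 ymin 0.401 0.417
side 0.43 1519 ymin 0.399 0.405
side 0.46 1354 ymin 0.401 0.406
side 0.49 877 ymin 0.402 0.404
microscope [ 0.21 -0.25  0.3 ] [0.33 0.05 0.4 ]
monitor [0.675 0.085 0.03 ] [0.721 0.34  0.384]
```

Request:
{"fn": "move_arm", "kwargs": {"deltas": [{"dp": [35,0,18.5]},{"dp": [35,0,18.5]},{"dp": [35,0,18.5]},{"dp": [35,0,18.5]},{"dp": [35,0,18.5]}], "jaw": 60, "squeeze": 40}}

```text
$.deltas[0]: bad value
```

Request:
{"fn": "move_arm", "kwargs": {"deltas": [{"dp": [35,0,18.5],"rotation": [0,0,0]},{"dp": [35,0,18.5],"rotation": [0,0,0]},{"dp": [35,0,18.5],"rotation": [0,0,0]},{"dp": [35,0,18.5],"rotation": [0,0,0]},{"dp": [35,0,18.5],"rotation": [0,0,0]}], "jaw": 60, "squeeze": 40}}

```text
t: 0.57
eef_pos: [0.4132, -0.4441, 0.2221]
ee_rot: [-1.565, 0.003, 0.448]
force: [0.8, 0.3, 0.6]
width: 0.0677
```

Request:
{"fn": "move_arm", "kwargs": {"deltas": [{"dp": [35,0,18.5],"rotation": [0,0,0]},{"dp": [35,0,18.5],"rotation": [0,0,0]},{"dp": [35,0,18.5],"rotation": [0,0,0]},{"dp": [35,0,18.5],"rotation": [0,0,0]},{"dp": [35,0,18.5],"rotation": [0,0,0]}]}}

```text
t: 0.98
eef_pos: [0.5343, -0.2758, 0.2215]
ee_rot: [-1.564, 0.004, 0.447]
force: [1.9, -1.1, 0.1]
width: 0.0668
```

```bash
cat >> h.py <<'E'
def go(x,y,z,yaw,tilt=0,s=None):
    "deg; tilt = rotation about object's y (nose +x down positive). prints whole tool-frame delta of TCP"
    s=s or arm.get_state(); T=T_tool(s)
    Rt=R.from_euler('z',yaw,degrees=True)*R.from_euler('y',tilt,degrees=True)*R.from_euler('x',-90,degrees=True)
    d=T[:3,:3].T@(np.array([x,y,z])-T[:3,3])*1000
    rv=(R.from_matrix(T[:3,:3]).inv()*Rt).as_rotvec(degrees=True)
    e=(R.from_euler('z',-yaw,degrees=True)*R.from_matrix(T[:3,:3])*R.from_euler('x',90,degrees=True)).as_euler('zyx',degrees=True)
    print('t',round(s['t'],2),'pos',np.round(s['eef_pos'],4),'force',np.round(s['force'],1),'w',round(s['width'],4))
    print('rel yaw,tilt,roll',e.round(2)); print('delta tool mm',d.round(1),'rotvec',rv.round(2))
E
python3 -c "
from h import *
go(.6715,-.0888,.12,19.3)"
```

```text
t 0.98 pos [ 0.5343 -0.2758  0.2215] force [ 1.9 -1.1  0.1] w 0.0668
rel yaw,tilt,roll [6.29 0.26 0.37]
delta tool mm [204.9 101.5 108.6] rotvec [-0.38  6.3  -0.24]
```

Request:
{"fn": "move_arm", "kwargs": {"deltas": [{"dp": [37,10,19],"rotation": [0,0,0]},{"dp": [37,10,19],"rotation": [0,0,0]},{"dp": [37,10,19],"rotation": [0,0,0]},{"dp": [37,10,19],"rotation": [0,0,0]},{"dp": [35,10,19],"rotation": [-0.4,6.3,-0.2]}]}}

```text
t: 1.4
eef_pos: [0.6555, -0.1124, 0.1758]
ee_rot: [-1.573, -0.004, 0.34]
force: [1.0, -0.2, 0.3]
width: 0.067
```

```bash
python3 -c "
from h import *
go(.6715,-.0888,.12,19.3)
f=grab('wrist'); save(f,'w1.png'); pickle.dump(f,open('w1.pkl','wb'))"
```

```text
t 1.4 pos [ 0.6555 -0.1124  0.1758] force [ 1.  -0.2  0.3] w 0.067
rel yaw,tilt,roll [ 0.16 -0.22 -0.15]
delta tool mm [22.8 55.9 17.1] rotvec [0.15 0.16 0.22]
```

View pics/w1.png

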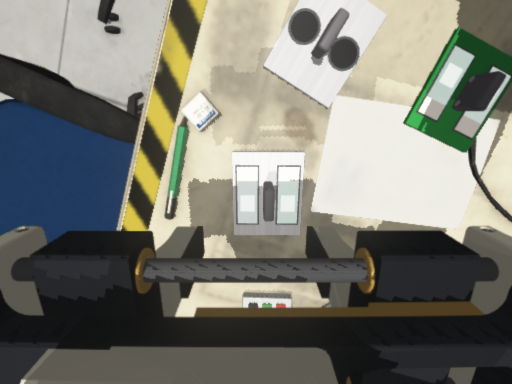

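The wrist view shows the slide carrier aligned, with its rib at (268,200) and its plate between columns 233 and 303. The dish carrier is at (325,45) and the green one at (465,90). I'll measure the carrier again from here.

Run:
```python
from meas import *
f=pickle.load(open('w1.pkl','rb')); W=pts(f)
rb,tp=carrier(W,(.6715,-.0888))
m=np.hypot(rb[:,0]-.6715,rb[:,1]+.0888)<.03; rb=rb[m]
print(len(rb),rb[:,2].min(),rb[:,2].max(),rect(rb[:,:2]),rect(tp[:,:2]),np.median(tp[:,2]))
```

```text
334 0.040228561840358446 0.04954928369500883 ((669.4049682617188, -89.93946075439453), (38.81821823120117, 11.53536319732666), 19.899145126342773) ((670.069580078125, -90.11527252197266), (111.14264678955078, 90.20234680175781), 19.299104690551758) 0.008297592780261293
```

Request:
{"fn": "move_arm", "kwargs": {"deltas": [{"dp": [11,20,8.5],"rotation": [0,0,0]},{"dp": [11,20,8.5],"rotation": [0,0,0.2]},{"dp": [0,25,0],"rotation": [0,0,0]},{"dp": [0,15,0],"rotation": [0,0,0]},{"dp": [0,10,0],"rotation": [0,0,0]}]}}

```text
t: 1.87
eef_pos: [0.6779, -0.0769, 0.0792]
ee_rot: [-1.574, -0.002, 0.328]
force: [0.1, -0.1, -0.1]
width: 0.0669
```

```bash
python3 -c "
from h import *
go(.6708,-.0892,.018,19.3)"
```

```text
t 1.87 pos [ 0.6779 -0.0769  0.0792] force [ 0.1 -0.1 -0.1] w 0.0669
rel yaw,tilt,roll [-0.49 -0.1  -0.17]
delta tool mm [-10.8  61.3  -9.1] rotvec [ 0.17 -0.49  0.1 ]
```

Request:
{"fn": "move_arm", "kwargs": {"deltas": [{"dp": [-11,5,-9],"rotation": [0,-0.5,0]},{"dp": [0,5,0],"rotation": [0,0,0]},{"dp": [0,0,0],"rotation": [0,0,0]}]}}

```text
t: 2.12
eef_pos: [0.668, -0.0891, 0.0644]
ee_rot: [-1.572, 0.005, 0.337]
force: [0.1, -0.3, 0.4]
width: 0.0668
```

```bash
python3 -c "
from h import *
go(.6708,-.0892,.018,19.3)"
```

```text
t 2.12 pos [ 0.668  -0.0891  0.0644] force [ 0.1 -0.3  0.4] w 0.0668
rel yaw,tilt,roll [ 0.03  0.27 -0.07]
delta tool mm [ 2.8 46.4 -0.9] rotvec [ 0.07  0.03 -0.27]
```

Request:
{"fn": "move_arm", "kwargs": {"deltas": [{"dp": [1.5,15,-1],"rotation": [0,0,-0.3]},{"dp": [1,15,0],"rotation": [0,0,0]},{"dp": [0,10,0],"rotation": [0,0,0]},{"dp": [0,3,0],"rotation": [0,0,0]},{"dp": [0,0,0],"rotation": [0,0,0]}]}}

```text
t: 2.53
eef_pos: [0.6732, -0.0899, 0.0231]
ee_rot: [-1.574, -0.005, 0.336]
force: [0.2, -0.7, -0.6]
width: 0.0673
```

```bash
python3 -c "
from h import *
go(.6708,-.0892,.018,19.3)"
```

```text
t 2.53 pos [ 0.6732 -0.0899  0.0231] force [ 0.2 -0.7 -0.6] w 0.0673
rel yaw,tilt,roll [-0.06 -0.3  -0.17]
delta tool mm [-2.   5.1  1.5] rotvec [ 0.17 -0.06  0.3 ]
```

Request:
{"fn": "move_arm", "kwargs": {"deltas": [{"dp": [-2,4,1],"rotation": [0,0,0.3]},{"dp": [0,0,0],"rotation": [0,0,0]}]}}

```text
t: 2.7
eef_pos: [0.6714, -0.0897, 0.0199]
ee_rot: [-1.574, -0.001, 0.336]
force: [-1.1, -0.1, 0.6]
width: 0.067
```

Request:
{"fn": "move_arm", "kwargs": {"deltas": [{"dp": [0,0,0],"rotation": [0,0,0]},{"dp": [0,0,0],"rotation": [0,0,0]},{"dp": [0,0,0],"rotation": [0,0,0]},{"dp": [0,0,0],"rotation": [0,0,0]},{"dp": [0,0,0],"rotation": [0,0,0]}], "jaw": 255, "squeeze": 45}}

```text
t: 3.12
eef_pos: [0.6729, -0.0893, 0.0224]
ee_rot: [-1.575, -0.004, 0.337]
force: [0.2, -1.0, 0.2]
width: 0.039
```

Request:
{"fn": "move_arm", "kwargs": {"deltas": [{"dp": [0,0,0],"rotation": [0,0,0]},{"dp": [0,0,0],"rotation": [0,0,0]},{"dp": [0,0,0],"rotation": [0,0,0]}]}}

```text
t: 3.37
eef_pos: [0.6731, -0.0893, 0.0229]
ee_rot: [-1.575, -0.005, 0.337]
force: [0.1, 0.4, -0.7]
width: 0.0195
```

```bash
python3 -c "
from h import *
go(.6708,-.0892,.018,19.3)"
```

```text
t 3.37 pos [ 0.6731 -0.0893  0.0229] force [ 0.1  0.4 -0.7] w 0.0195
rel yaw,tilt,roll [-0.02 -0.28 -0.27]
delta tool mm [-2.2  4.9  0.9] rotvec [ 0.27 -0.02  0.28]
```

Request:
{"fn": "move_arm", "kwargs": {"deltas": [{"dp": [-2,5,0.5],"rotation": [0,0,0.3]},{"dp": [-1,4,0],"rotation": [0,0,0.2]},{"dp": [-1,3,0],"rotation": [0,0,0.2]}], "jaw": 185}}

```text
t: 3.62
eef_pos: [0.6694, -0.0903, 0.0108]
ee_rot: [-1.576, 0.007, 0.336]
force: [0.3, 0.5, -0.9]
width: 0.0242
```

Request:
{"fn": "move_arm", "kwargs": {"deltas": [{"dp": [-1,2.5,0],"rotation": [0,0,0.2]},{"dp": [-0.5,2.5,0],"rotation": [0,0,0.1]},{"dp": [-0.5,2.5,0],"rotation": [0,0,0.1]},{"dp": [-0.5,2.5,0],"rotation": [0,0,0.1]}], "jaw": 255}}

```text
t: 3.95
eef_pos: [0.6701, -0.0905, 0.0084]
ee_rot: [-1.579, 0.011, 0.34]
force: [-6.7, 1.8, 20.0]
width: 0.0121
```

```bash
python3 -c "
from h import *
go(.6708,-.0892,.018,19.3)"
```

```text
t 3.95 pos [ 0.6701 -0.0905  0.0084] force [-6.7  1.8 20. ] w 0.0121
rel yaw,tilt,roll [ 0.19  0.62 -0.48]
delta tool mm [ 1.  -9.7  0.9] rotvec [ 0.48  0.19 -0.62]
```

Request:
{"fn": "move_arm", "kwargs": {"deltas": [{"dp": [0,-8,0],"rotation": [0,0,0]},{"dp": [0,-15,0],"rotation": [0,0,0]},{"dp": [0,-25,0],"rotation": [0,0,0]},{"dp": [0,-30,0],"rotation": [0,0,0]},{"dp": [0,-30,0],"rotation": [0,0,0]}]}}

```text
t: 4.37
eef_pos: [0.6642, -0.0892, 0.1103]
ee_rot: [-1.573, 0.029, 0.338]
force: [0.6, -0.2, -2.1]
width: 0.0119
```

```bash
python3 -c "
from h import *
go(.42,.278,.14,-11.5)
f=grab('side'); save(f,'s2.png')"
```

```text
t 4.37 pos [ 0.6642 -0.0892  0.1103] force [ 0.6 -0.2 -2.1] w 0.0119
rel yaw,tilt,roll [30.9   1.34 -0.97]
delta tool mm [-109.2  -27.6  427.4] rotvec [ 0.59 30.89 -1.57]
```

View pics/s2.png

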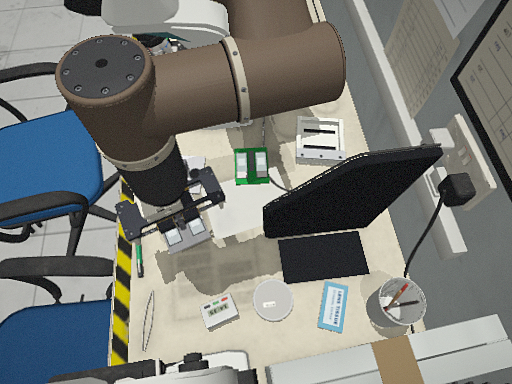

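Run:
```python
from meas import *
f=grab('side'); W=pts(f); print(f['state']['q'].round(3))
for u,v in [(105,62),(150,50),(200,80),(240,80),(300,30),(300,75),(335,60),(340,75),(310,95),(260,10),(160,190)]: print(u,v,W[v,u].round(3))
f=grab('scene'); save(f,'sc2.png')
```

```text
[ 0.161  0.445 -0.119  0.011 -1.026 -1.398]
105 62 [ 0.683 -0.076  0.56 ]
150 50 [ 0.276 -0.13   0.234]
200 80 [0.688 0.012 0.531]
240 80 [0.691 0.054 0.528]
300 30 [0.639 0.126 0.544]
300 75 [0.683 0.121 0.52 ]
335 60 [0.67  0.162 0.526]
340 75 [0.677 0.17  0.509]
310 95 [0.686 0.135 0.49 ]
260 10 [0.621 0.084 0.558]
160 190 [ 0.716 -0.072  0.353]
```

View pics/sc2.png

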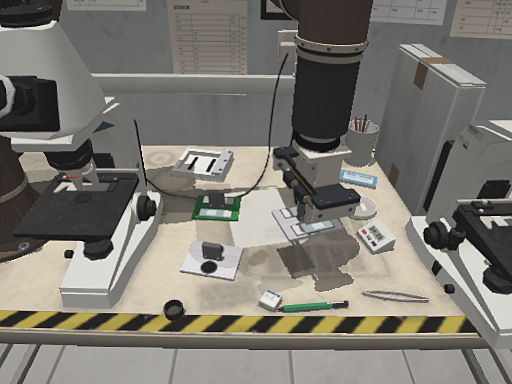

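The carrier is lifted. The wrist has a lateral link of about 0.19 m, which would put the forearm into the back wall if I went to the dock with the tool vertical. I'll fit a kinematic model from logged poses first, so I'm moving to a clear place and collecting samples.

Request:
{"fn": "move_arm", "kwargs": {"deltas": [{"dp": [-20,-15,15],"rotation": [0,0,0]},{"dp": [-20,-15,30],"rotation": [0,0,0]},{"dp": [-20,-15,35],"rotation": [0,0,0]},{"dp": [-20,-10,35],"rotation": [0,5,0]},{"dp": [-20,0,35],"rotation": [0,5,0]}]}}

```text
t: 4.93
eef_pos: [0.5214, 0.0201, 0.1605]
ee_rot: [-1.579, 0.036, 0.152]
force: [0.4, 2.3, -2.4]
width: 0.0119
```

```bash
cat > log.py <<'E'
from h import *
import json,sys
s=arm.get_state()
with open('log.jsonl','a') as f: f.write(json.dumps({k:np.array(s[k]).tolist() for k in ['t','q','eef_pos','ee_rot']})+'\n')
print(s['t'],s['q'].round(3),s['eef_pos'].round(4),s['ee_rot'].round(3),s['force'].round(1))
E
python3 - <<'E'
import json
with open('log.jsonl','w') as f:
    f.write(json.dumps(dict(t=.15,q=[-8.22906976e-01,3.59214413e-01,1.12906739e-02,-2.32145412e-04,-1.22412131e+00,-2.88116682e-01],eef_pos=[0.29934524,-0.60458683,0.22585641],ee_rot=[-1.56953706e+00,1.45582830e-04,4.59693748e-01]))+'\n')
E
python3 log.py
```

```text
4.9333 [ 4.140e-01  1.840e-01 -3.900e-01 -1.000e-03 -1.034e+00 -1.832e+00] [0.5214 0.0201 0.1605] [-1.579  0.036  0.152] [ 0.4  2.3 -2.4]
```

Request:
{"fn": "move_arm", "kwargs": {"deltas": [{"dp": [0,0,0],"rotation": [0,7,0]},{"dp": [0,0,0],"rotation": [0,7,0]},{"dp": [0,0,0],"rotation": [0,7,-5]},{"dp": [0,0,0],"rotation": [0,0,-7]},{"dp": [0,0,0],"rotation": [0,0,-7]}]}}

```text
t: 5.35
eef_pos: [0.517, 0.0251, 0.1567]
ee_rot: [-1.588, -0.263, -0.205]
force: [0.4, -3.9, -1.5]
width: 0.0115
```

```bash
python3 log.py
```

```text
5.35 [ 0.563  0.015 -0.755  0.326 -0.647 -2.586] [0.517  0.0251 0.1567] [-1.588 -0.263 -0.205] [ 0.4 -3.9 -1.5]
```

Request:
{"fn": "move_arm", "kwargs": {"deltas": [{"dp": [-20,0,0],"rotation": [0,0,-7]},{"dp": [-20,0,0],"rotation": [0,0,-7]},{"dp": [-20,0,0],"rotation": [0,0,0]}]}}

```text
t: 5.6
eef_pos: [0.4888, 0.0281, 0.1578]
ee_rot: [-1.603, -0.406, -0.205]
force: [24.5, -2.0, 15.8]
width: 0.0117
```

```bash
python3 log.py
```

```text
5.6 [ 0.627 -0.1   -1.018  0.708 -0.503 -3.012] [0.4888 0.0281 0.1578] [-1.603 -0.406 -0.205] [24.5 -2.  15.8]
```

```bash
cat > kin.py <<'E'
import numpy as np, json
from scipy.spatial.transform import Rotation as R
from scipy.optimize import least_squares
def rot(ax,a): return R.from_euler(ax,a).as_matrix()
# arm frame: x fwd,y left,z up. forearm along x at zero; tool dir = along forearm at q4=0
def fk(q,p,full=False):
    c0,h,L1,A,B,d,D,E=p
    R0=rot('z',q[0]); S=np.array([0,0,h])+R0@[c0,0,0]
    R1=R0@rot('y',q[1]); El=S+R1@[0,0,L1]
    R2=R1@rot('y',-q[2]); El2=El+R2@[0,0,B]; Wc=El2+R2@[A,0,0]
    R3=R2@rot('x',q[3]); R4=R3@rot('y',-q[4])
    P5=Wc+R3@[0,d,0]+R4@[0,0,E]     # lateral
    T=P5+R4@[D,0,0]
    R5=R4@rot('x',-q[5])
    # tool y = R5 x-axis
    if full: return S,El,El2,Wc,P5,T,R5
    return T,R5
E
python3 - <<'E'
import sys; sys.path.insert(0,'.')
from kin import *
L=[json.loads(l) for l in open('log.jsonl')]
L.append(dict(q=[.161,.445,-.119,.011,-1.026,-1.398],eef_pos=[.6642,-.0892,.1103],ee_rot=[-1.573,.029,.338]))
# const rot from sample 0
for sg in [1,-1]:
  for s5 in [1]:
    def res(v):
        p=v[:8]; o=[]
        for s in L:
            q=np.array(s['q']).copy(); q[3]*=sg
            T,R5=fk(q,p); Rm=R.from_euler('xyz',s['ee_rot']).as_matrix()
            o+=list((T-s['eef_pos'])*1000)
            M=R5@R.from_rotvec(v[8:11]).as_matrix()
            o+=list(200*(M-Rm).ravel())
        # weak priors
        return np.array(o+list((v[:8]-p0[:8])*10))
    p0=np.array([0,.35,.45,.45,0,-.19,.4,0, 0,0,0.])
    best=None
    for rv in R.random(40,random_state=1).as_rotvec():
        x0=p0.copy(); x0[8:]=rv
        r=least_squares(res,x0)
        if best is None or r.cost<best.cost: best=r
    print(sg,best.cost,best.x.round(4)); print(best.fun[:-8].reshape(-1,12).round(1)[:,:3])
    if sg==1 or best.cost<c: c=best.cost; np.save('kin.npy',np.r_[best.x,sg])
E
```

```text
1 67387.36727317725 [-0.0871  0.3047  0.3817  0.1049  0.0383 -0.1985  0.4734  0.4577  1.8213
  2.1986 -0.2696]
[[-26.   18.  -37.4]
 [ 45.3  12.    4.8]
 [ 18.2  60.2  37.8]
 [-45.4 -31.6 -36.6]
 [ -7.1  -3.3  31.4]]
-1 27.159091191074694 [-1.2100e-02  2.2780e-01  5.9790e-01  4.6940e-01 -6.7000e-03 -1.9150e-01
  3.9690e-01  1.0600e-02 -2.2228e+00 -2.2190e+00  5.0000e-04]
[[ 0.4 -0.  -1.6]
 [-1.7 -0.4 -2.6]
 [ 0.9 -0.2 -0.5]
 [-0.6  0.  -0.6]
 [ 1.2 -0.4  5.4]]
```

```bash
cat > fit.py <<'E'
from kin import *
L=[json.loads(l) for l in open('log.jsonl')]
L.append(dict(q=[.161,.445,-.119,.011,-1.026,-1.398],eef_pos=[.6642,-.0892,.1103],ee_rot=[-1.573,.029,.338]))
k=np.load('kin.npy')
def ex(v): return np.r_[0,v[:3],0,v[3:5],0]
def res(v):
    o=[]
    for s in L:
        q=np.array(s['q']).copy(); q[3]*=-1
        T,R5=fk(q,ex(v)); Rm=R.from_euler('xyz',s['ee_rot']).as_matrix()
        o+=list((T-s['eef_pos'])*1000)+list(200*(R5@R.from_rotvec(v[5:8]).as_matrix()-Rm).ravel())
    return np.array(o)
r=least_squares(res,np.r_[k[1:4],k[5:7],k[8:11]])
print(r.cost,r.x.round(4)); print(r.fun.reshape(-1,12).round(1)[:,:3]); np.save('kin2.npy',r.x)
E
python3 fit.py
cat > ik.py <<'E'
from kin import *
v=np.load('kin2.npy'); P=np.r_[0,v[:3],0,v[3:5],0]; RC=R.from_rotvec(v[5:8]).as_matrix()
LO=np.array([-3.07,-1.43,-1.02,-3.03,-3.05,-3.03]); HI=np.array([3.07,2.12,1.25,1.67,0,3.03])
def FK(q,full=False):
    q=np.array(q,float).copy(); q[3]*=-1
    o=fk(q,P,full); return (*o[:-1],o[-1]@RC)
def tgt(x,y,z,yaw,tilt):
    return np.array([x,y,z]),(R.from_euler('z',yaw,degrees=True)*R.from_euler('y',tilt,degrees=True)*R.from_euler('x',-90,degrees=True)).as_matrix()
def IK(p,Rm,n=60,seed=0):
    rng=np.random.default_rng(seed); sols=[]
    for _ in range(n):
        q0=rng.uniform(LO,HI)
        def f(q):
            T,M=FK(q); return np.r_[(T-p)*5,(M-Rm).ravel()]
        r=least_squares(f,q0,bounds=(LO,HI))
        if r.cost<1e-7 and not any(np.abs(r.x-s).max()<.02 for s in sols): sols.append(r.x)
    return sols
E
cat > scan.py <<'E'
from ik import *
for flip in [0,180]:
  for tilt in [12,0,-10,-20,-30,-40]:
    t=tilt if not flip else -tilt
    p,Rm=tgt(.421,.276,.03,-11.5+flip,t)
    for q in IK(p,Rm,40):
        S,El,E2,W,P5,T,_=FK(q,True)
        print(flip,tilt,q.round(2),'El',El.round(2),'W',W.round(3),'P5',P5.round(3))
E
python3 scan.py
```

```text
29.22766707604769 [ 1.9940e-01  6.0130e-01  4.6260e-01 -1.9160e-01  3.8050e-01 -2.2228e+00
 -2.2190e+00  5.0000e-04]
[[-0.6  0.9 -1.8]
 [-1.  -0.2 -1.6]
 [-0.2 -0.4 -1.4]
 [ 0.3 -0.5 -1.2]
 [ 2.4 -0.2  6. ]]
0 12 [ 0.82  0.39 -0.38 -0.22 -0.92 -2.45] El [0.16 0.17 0.76] W [0.381 0.41  0.433] P5 [0.498 0.261 0.402]
0 0 [ 0.97  0.3  -0.6   0.   -0.67 -2.75] El [0.1  0.15 0.77] W [0.262 0.384 0.41 ] P5 [0.42  0.276 0.41 ]
180 12 [ 0.82  0.39 -0.38 -0.23 -0.92  0.7 ] El [0.16 0.17 0.76] W [0.383 0.409 0.433] P5 [0.499 0.26  0.402]
180 0 [ 0.97  0.3  -0.6  -0.   -0.67  0.4 ] El [0.1  0.15 0.77] W [0.264 0.384 0.411] P5 [0.422 0.276 0.41 ]
180 -10 [ 1.08  0.25 -0.85  0.38 -0.46 -0.05] El [0.07 0.13 0.78] W [0.17  0.317 0.372] P5 [0.357 0.289 0.405]
```

Run:
```python
from meas import *
from ik import *
s=arm.get_state(); print(s['t'],s['force'].round(1),s['q'].round(3))
f=pickle.load(open('scene0.pkl','rb')); W=pts(f); g=f['pixels'].astype(int).sum(-1)
for v in range(55,200,12):
    seg=g[v,225:292]; u=225+int(seg.argmin()); print('cable',u,v,seg.min(),W[v,u].round(3))
print('place')
for yaw in [20,45,90,120,150,170]:
  for tilt in [0,22]:
    p,Rm=tgt(.61,-.01,.02,yaw,tilt)
    for q in IK(p,Rm,25):
        o=FK(q,True); print(yaw,tilt,q.round(2),'W',o[3].round(2))
print('dock')
for yaw in [163,168.5,174]:
  for tilt in [2,4,6,8,10,12,14,16]:
    p,Rm=tgt(.419,.273,.03,yaw,tilt)
    for q in IK(p,Rm,25):
        o=FK(q,True); print(yaw,tilt,q.round(2),'W',o[3].round(3))
```

```text
5.6 [24.5 -2.  15.8] [ 0.627 -0.1   -1.018  0.708 -0.503 -3.012]
cable 287 55 114 [0.655 0.374 0.298]
cable 282 67 80 [0.643 0.375 0.265]
cable 278 79 80 [0.634 0.372 0.233]
cable 275 91 89 [0.628 0.378 0.196]
cable 273 103 37 [0.624 0.381 0.159]
cable 271 115 79 [0.62  0.38  0.121]
cable 270 127 42 [0.618 0.379 0.083]
cable 269 139 78 [0.616 0.368 0.048]
cable 290 151 21 [0.675 0.305 0.043]
cable 290 163 26 [0.673 0.265 0.026]
cable 262 175 68 [0.594 0.235 0.004]
cable 253 187 70 [0.568 0.174 0.004]
cable 240 199 243 [0.535 0.114 0.009]
place
20 0 [ 0.3   0.45 -0.37  0.   -0.75 -1.53] W [0.55 0.17 0.4 ]
20 22 [ 0.31  0.66 -0.06  0.02 -1.24 -1.54] W [0.68 0.22 0.37]
45 0 [ 0.3   0.45 -0.37 -0.   -0.75 -1.09] W [0.55 0.17 0.4 ]
45 22 [ 0.39  0.62 -0.19  0.16 -1.12 -1.28] W [0.62 0.26 0.35]
90 0 [ 0.3   0.46 -0.37 -0.   -0.75 -0.3 ] W [0.55 0.17 0.4 ]
90 22 [ 0.49  0.5  -0.54  0.49 -0.78 -0.88] W [0.46 0.24 0.33]
120 0 [ 0.3   0.46 -0.37 -0.   -0.75  0.22] W [0.55 0.17 0.4 ]
120 22 [ 0.42  0.4  -0.81  0.91 -0.49 -0.74] W [0.36 0.16 0.32]
150 0 [ 0.3   0.46 -0.36 -0.   -0.75  0.75] W [0
[... 858 characters left out ...]
 0.06] W [0.184 0.332 0.381]
168.5 10 [ 1.08  0.24 -0.85  0.38 -0.45 -0.05] W [0.168 0.313 0.372]
168.5 12 [ 1.08  0.23 -0.91  0.51 -0.41 -0.18] W [0.154 0.291 0.363]
168.5 14 [ 1.07  0.22 -0.97  0.67 -0.38 -0.33] W [0.145 0.266 0.356]
174 2 [ 0.99  0.28 -0.65  0.05 -0.62  0.43] W [0.242 0.372 0.405]
174 4 [ 1.02  0.27 -0.7   0.11 -0.57  0.35] W [0.222 0.36  0.397]
174 6 [ 1.04  0.26 -0.75  0.19 -0.53  0.27] W [0.202 0.346 0.389]
174 8 [ 1.06  0.25 -0.8   0.28 -0.48  0.16] W [0.184 0.329 0.381]
174 10 [ 1.07  0.24 -0.86  0.39 -0.43  0.04] W [0.167 0.307 0.372]
174 12 [ 1.07  0.22 -0.93  0.53 -0.39 -0.1 ] W [0.153 0.282 0.363]
174 14 [ 1.05  0.21 -1.    0.71 -0.34 -0.26] W [0.144 0.252 0.355]
```

Run:
```python
from meas import *
from ik import *
s=arm.get_state(); o=FK(s['q'],True); print('W now',o[3].round(3),'El',o[1].round(3))
go(.58,-.06,.16,-11.7,0)
f=pickle.load(open('scene0.pkl','rb')); W=pts(f); print('eraser',W[299,270],W[305,310])
for tilt in [0,11,21,25]:
    p,Rm=tgt(.62,-.085,.02,90,tilt)
    for q in IK(p,Rm,25):
        o=FK(q,True); print(tilt,q.round(2),'W',o[3].round(2),o[1].round(2))
```

```text
W now [0.179 0.13  0.43 ] El [-0.048 -0.035  0.798]
t 5.6 pos [0.4888 0.0281 0.1578] force [24.5 -2.  15.8] w 0.0117
rel yaw,tilt,roll [ -0.86 -23.23  -2.04]
delta tool mm [ 99.4  42.5 -66.3] rotvec [ 1.84 -0.43 23.24]
eraser [ 0.60022616 -0.20145834  0.01527609] [ 0.67318672 -0.2110026   0.01129602]
0 [ 0.17  0.48 -0.33 -0.   -0.77 -0.17] W [0.59 0.1  0.4 ] [0.27 0.05 0.73]
11 [ 0.28  0.47 -0.46  0.28 -0.71 -0.5 ] W [0.53 0.15 0.36] [0.26 0.08 0.73]
21 [ 0.35  0.49 -0.56  0.53 -0.72 -0.79] W [0.48 0.18 0.33] [0.27 0.1  0.73]
25 [ 0.37  0.51 -0.58  0.62 -0.75 -0.89] W [0.47 0.18 0.31] [0.27 0.11 0.72]
```

Request:
{"fn": "move_arm", "kwargs": {"deltas": [{"dp": [15,0,0],"rotation": [0,0,6]},{"dp": [20,5,0],"rotation": [0,0,6]},{"dp": [20,8,0],"rotation": [0,0,6]},{"dp": [20,5,0],"rotation": [0,0,4]}]}}

```text
t: 5.93
eef_pos: [0.5447, 0.007, 0.1599]
ee_rot: [-1.612, -0.103, -0.219]
force: [0.9, 0.1, 0.3]
width: 0.0119
```

```bash
python3 log.py
python3 - <<'E'
from meas import *
from ik import *
s=arm.get_state(); o=FK(s['q'],True); print('W now',o[3].round(3),'El',o[1].round(3))
go(.61,-.075,.13,-11.7,0)
f=grab('side'); save(f,'s3.png')
E
```

```text
5.9333 [ 0.442  0.148 -0.494  0.125 -0.877 -2.311] [0.5447 0.007  0.1599] [-1.612 -0.103 -0.219] [0.9 0.1 0.3]
W now [0.415 0.196 0.517] El [0.08  0.038 0.794]
t 5.93 pos [0.5447 0.007  0.1599] force [0.9 0.1 0.3] w 0.0119
rel yaw,tilt,roll [-1.09 -5.87 -2.45]
delta tool mm [ 78.   40.8 -64.2] rotvec [ 2.39 -0.97  5.9 ]
```

View pics/s3.png

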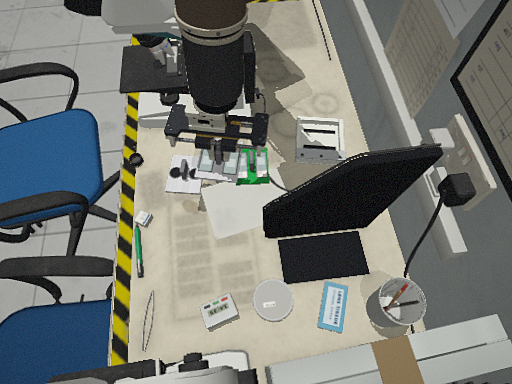

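Request:
{"fn": "move_arm", "kwargs": {"deltas": [{"dp": [25,5,-20],"rotation": [0.8,0,3]},{"dp": [25,5,-20],"rotation": [0.8,0,3]},{"dp": [18,5,-15],"rotation": [0.8,0,0]},{"dp": [5,0,-5],"rotation": [0,-7,0]},{"dp": [0,0,0],"rotation": [0,-7,0]}]}}

```text
t: 6.4
eef_pos: [0.6075, -0.0701, 0.1341]
ee_rot: [-1.569, 0.03, 0.028]
force: [0.5, -0.2, -2.3]
width: 0.0119
```

Request:
{"fn": "move_arm", "kwargs": {"deltas": [{"dp": [0,0,0],"rotation": [0,-7,0]},{"dp": [0,0,0],"rotation": [0,-7,0]},{"dp": [0,0,0],"rotation": [0,-7,0]},{"dp": [0,0,0],"rotation": [0,-7,0]},{"dp": [0,0,0],"rotation": [0,-7,0]}]}}

```text
t: 6.82
eef_pos: [0.6017, -0.0738, 0.1225]
ee_rot: [-1.544, 0.04, 0.656]
force: [-1.2, -0.1, -1.7]
width: 0.0115
```

Request:
{"fn": "move_arm", "kwargs": {"deltas": [{"dp": [0,0,0],"rotation": [0,-7,0]},{"dp": [0,0,0],"rotation": [0,-7,0]},{"dp": [0,0,0],"rotation": [0,-7,0]},{"dp": [0,0,0],"rotation": [0,-7,0]},{"dp": [0,0,0],"rotation": [0,-7,0]}]}}

```text
t: 7.23
eef_pos: [0.5951, -0.0749, 0.1131]
ee_rot: [-1.513, 0.024, 1.281]
force: [0.2, -0.6, -1.8]
width: 0.0117
```

```bash
python3 -c "
from h import *
go(.62,-.085,.05,90)"
```

```text
t 7.23 pos [ 0.5951 -0.0749  0.1131] force [ 0.2 -0.6 -1.8] w 0.0117
rel yaw,tilt,roll [-16.65   0.35   3.55]
delta tool mm [ -1.1  61.5 -30.3] rotvec [ -3.47 -16.64  -0.87]
```

Request:
{"fn": "move_arm", "kwargs": {"deltas": [{"dp": [0,8,-10],"rotation": [-1.2,-6,0]},{"dp": [0,12,-10],"rotation": [-1.2,-6,0]},{"dp": [0,14,-8],"rotation": [-1,-4,0]},{"dp": [0,10,0],"rotation": [0,0,0]},{"dp": [0,5,0],"rotation": [0,0,0]}]}}

```text
t: 7.65
eef_pos: [0.617, -0.0817, 0.0551]
ee_rot: [-1.561, 0.017, 1.577]
force: [-0.1, -1.2, -2.0]
width: 0.0121
```

```bash
python3 -c "
from h import *
go(.62,-.085,.009,90)"
```

```text
t 7.65 pos [ 0.617  -0.0817  0.0551] force [-0.1 -1.2 -2. ] w 0.0121
rel yaw,tilt,roll [0.35 0.99 0.56]
delta tool mm [-2.5 46.1 -3.5] rotvec [-0.56  0.35 -0.99]
```

Request:
{"fn": "move_arm", "kwargs": {"deltas": [{"dp": [-2,12,-2],"rotation": [-0.6,0.3,-1]},{"dp": [0,12,0],"rotation": [0,0,0]},{"dp": [0,8,0],"rotation": [0,0,0]},{"dp": [0,4,0],"rotation": [0,0,0]},{"dp": [0,2,0],"rotation": [0,0,0]}]}}

```text
t: 8.07
eef_pos: [0.6146, -0.0843, 0.011]
ee_rot: [-1.562, 0.002, 1.562]
force: [-0.2, -0.3, -2.0]
width: 0.0116
```

```bash
python3 -c "
from h import *
go(.62,-.085,.009,90)"
```

```text
t 8.07 pos [ 0.6146 -0.0843  0.011 ] force [-0.2 -0.3 -2. ] w 0.0116
rel yaw,tilt,roll [-0.53  0.11  0.5 ]
delta tool mm [-0.6  1.9 -5.4] rotvec [-0.5  -0.53 -0.11]
```

Request:
{"fn": "move_arm", "kwargs": {"deltas": [{"dp": [0,2,0],"rotation": [-0.4,0,0]},{"dp": [0,1.5,0],"rotation": [0,0,0]}]}}

```text
t: 8.23
eef_pos: [0.615, -0.0841, 0.0084]
ee_rot: [-1.57, 0.003, 1.562]
force: [-8.8, 4.6, 18.8]
width: 0.0123
```

Request:
{"fn": "move_arm", "kwargs": {"deltas": [{"dp": [0,0,0],"rotation": [0,0,0]},{"dp": [0,0,0],"rotation": [0,0,0]},{"dp": [0,-4,0],"rotation": [0,0,0]},{"dp": [0,-3,0],"rotation": [0,0,0]}], "jaw": 185}}

```text
t: 8.57
eef_pos: [0.6169, -0.0835, 0.0184]
ee_rot: [-1.575, 0.003, 1.563]
force: [0.3, 0.4, -0.0]
width: 0.0238
```

```bash
python3 -c "
from h import *
go(.6146,-.0843,.02,90,21)"
```

```text
t 8.57 pos [ 0.6169 -0.0835  0.0184] force [ 0.3  0.4 -0. ] w 0.0238
rel yaw,tilt,roll [-0.46  0.2  -0.22]
delta tool mm [-0.9 -1.6  2.2] rotvec [ 0.14 -0.5  20.81]
```

Request:
{"fn": "move_arm", "kwargs": {"deltas": [{"dp": [-2.5,0,1],"rotation": [0,0,7]},{"dp": [-2.5,0,1],"rotation": [0,0,7]},{"dp": [-2.5,0,0],"rotation": [0,-0.5,6.8]},{"dp": [0,0,0],"rotation": [0,0,0]}]}}

```text
t: 8.9
eef_pos: [0.6194, -0.0913, 0.0238]
ee_rot: [-1.584, 0.342, 1.563]
force: [-1.6, 0.2, -0.1]
width: 0.0241
```

```bash
python3 -c "
from h import *
go(.615,-.091,.017,90,21)
f=grab('wrist'); save(f,'w3.png'); pickle.dump(f,open('w3.pkl','wb'))
f=grab('scene'); save(f,'sc3.png')
a=cv2.imread('pics/w3.png');b=cv2.imread('pics/sc3.png')
cv2.imwrite('pics/c3.png',np.vstack([cv2.resize(a[100:300],(768,300)),cv2.resize(b[140:300,170:410],(450,300))[:, :] if 0 else cv2.resize(b[150:300,140:440],(768,300))]))
"
```

```text
t 8.9 pos [ 0.6194 -0.0913  0.0238] force [-1.6  0.2 -0.1] w 0.0241
rel yaw,tilt,roll [-0.19 19.61 -0.63]
delta tool mm [2.5 6.2 4.5] rotvec [ 0.59 -0.41  1.39]
```

View pics/c3.png

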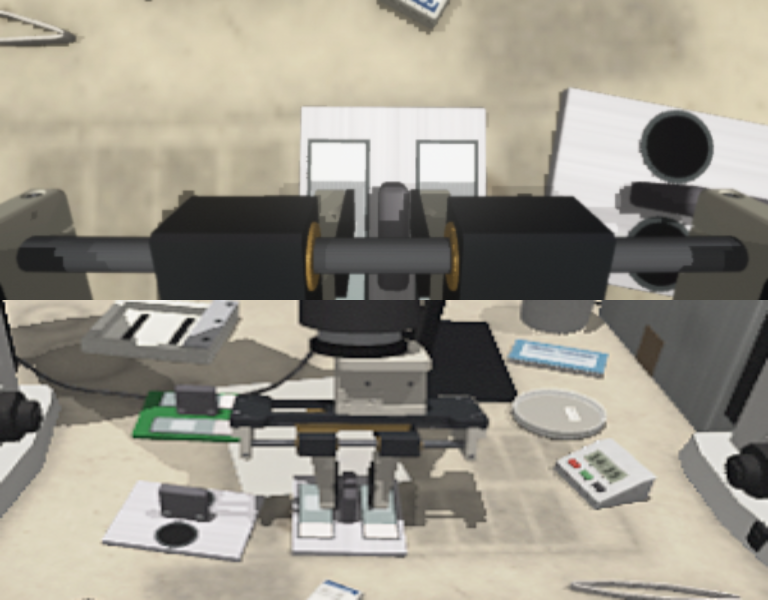

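Request:
{"fn": "move_arm", "kwargs": {"deltas": [{"dp": [2,4,4],"rotation": [0.5,-0.3,1.4]},{"dp": [1,3.5,2],"rotation": [0,0,0.5]}]}}

```text
t: 9.17
eef_pos: [0.6133, -0.0915, 0.0168]
ee_rot: [-1.574, 0.362, 1.564]
force: [0.5, 0.5, 0.4]
width: 0.0243
```

```bash
python3 -c "
from h import *
go(.615,-.091,.017,90,21)"
```

```text
t 9.17 pos [ 0.6133 -0.0915  0.0168] force [0.5 0.5 0.4] w 0.0243
rel yaw,tilt,roll [-3.500e-01  2.076e+01 -2.000e-02]
delta tool mm [ 0.4 -0.4 -1.7] rotvec [ 0.02 -0.36  0.24]
```

Request:
{"fn": "move_arm", "kwargs": {"deltas": [{"dp": [0,1,-1],"rotation": [0,0,0.3]},{"dp": [0.5,1,-0.5],"rotation": [0,0,0.3]},{"dp": [0.5,1,-0.5],"rotation": [0,0,0.3]},{"dp": [0,1,0],"rotation": [0,0,0.2]},{"dp": [0,1,0],"rotation": [0,0,0.2]}], "jaw": 255, "squeeze": 50}}

```text
t: 9.58
eef_pos: [0.6162, -0.0939, 0.0143]
ee_rot: [-1.577, 0.382, 1.558]
force: [-4.1, 4.0, 9.8]
width: 0.0119
```

```bash
python3 -c "
from h import *
go(.615,-.091,.017,90,21)"
```

```text
t 9.58 pos [ 0.6162 -0.0939  0.0143] force [-4.1  4.   9.8] w 0.0119
rel yaw,tilt,roll [-0.64 21.89 -0.1 ]
delta tool mm [ 1.6 -3.6  1.2] rotvec [ 0.09 -0.68 -0.88]
```

Run:
```python
from meas import *
def show(W,nm):
    m=np.isfinite(W[...,0])&(np.abs(W[...,0]-.616)<.06)&(np.abs(W[...,1]+.085)<.075)&(W[...,2]>.0055)&(W[...,2]<.0125)
    m=cv2.morphologyEx(m.astype(np.uint8),cv2.MORPH_OPEN,np.ones((3,3)))>0
    P=W[m]; print(nm,len(P),rect(P[:,:2]),'ymin/max',np.percentile(P[:,1],[.5,99.5]).round(4),'x',np.percentile(P[:,0],[.5,99.5]).round(4))
f=pickle.load(open('w3.pkl','rb')); show(pts(f),'w3')
for n in ['scene','side','wrist']:
    f=grab(n); show(pts(f),n); save(f,n+'4.png')
```

```text
w3 8494 ((614.4415893554688, -89.73524475097656), (97.79454803466797, 90.2183609008789), 89.77935791015625) ymin/max [-0.1385 -0.0415] x [0.5699 0.6585]
scene 1110 ((616.8644409179688, -83.62385559082031), (112.6603012084961, 87.66781616210938), 89.86763763427734) ymin/max [-0.1385 -0.0288] x [0.573  0.6603]
side 345 ((611.88720703125, -87.69818115234375), (88.34587860107422, 113.21707153320312), 8.210162162780762) ymin/max [-0.1381 -0.0264] x [0.5733 0.6625]
wrist 7533 ((615.620849609375, -93.90609741210938), (91.89554595947266, 90.21893310546875), 89.9642333984375) ymin/max [-0.1394 -0.0487] x [0.5712 0.66  ]
```

```bash
cat > path.py <<'E'
from ik import *
dockc=np.array([.4240,.2786]); DY=-11.5
off=np.array([.0109,0,.0143]); REL=21.9
def carr(dx,dy,z,th,yaw=DY,c=dockc):
    Rz=R.from_euler('z',DY,degrees=True).as_matrix()
    o=np.r_[c,0]+Rz@[dx,dy,0]; o[2]=z
    Rp=(R.from_euler('z',yaw,degrees=True)*R.from_euler('y',th,degrees=True)).as_matrix()
    tcp=o+Rp@off
    return tcp,yaw+180,REL-th
boxes={'micro':([.16,-.3,0],[.36,.10,.50]),'mon':([.671,.082,0],[.722,.36,.385]),'wall':([-1,.419,0],[2,.6,2]),'rail':([-1,.391,.155],[2,.5,.255])}
def clear(q):
    S,El,E2,W,P5,T,_=FK(q,True); out={}
    for k,(lo,hi) in boxes.items():
        d=9
        for a,b in [(El,W),(W,P5),(P5,T+(P5-T)*.5)]:
            for s in np.linspace(0,1,25):
                p=a+(b-a)*s; d=min(d,np.linalg.norm(p-np.clip(p,lo,hi)))
        out[k]=round(float(d),3)
    return out
def follow(q,wps,n=4):
    for w in wps:
        p,Rm=tgt(*w)
        r=least_squares(lambda x:np.r_[(FK(x)[0]-p)*5,(FK(x)[1]-Rm).ravel()],np.clip(q,LO+1e-3,HI-1e-3),bounds=(LO,HI))
        q=r.x; print(w,'cost %.1e'%r.cost,q.round(2),FK(q,True)[3].round(3),clear(q))
    return q
E
python3 - <<'E'
import sys; sys.path.insert(0,'.')
from h import arm
from path import *
q=arm.get_state()['q']
wps=[(.616,-.094,.03,90,21.9),(.616,-.09,.1,90,18),(.616,-.08,.16,90,9),(.60,-.06,.18,100,9),(.58,-.02,.18,120,9),(.55,.04,.18,140,9),(.52,.10,.18,160,9),(.48,.18,.18,168.5,9),(.44,.24,.17,168.5,9),(.41,.275,.15,168.5,9)]
q=follow(q,wps)
for dx,z,th in [(-19,60,13),(-19,22,13),(-19,19.5,13),(0,19.5,13),(2,19,12),(2,15,8),(2,13,6)]:
    t,y,ti=carr(dx/1000,-.005,z/1000,th); q=follow(q,[(*t.round(4),y,ti)])
E
```

```text
(0.616, -0.094, 0.03, 90, 21.9) cost 8.5e-31 [ 0.34  0.48 -0.57  0.55 -0.74 -0.79] [0.479 0.172 0.333] {'micro': 0.044, 'mon': 0.065, 'wall': 0.247, 'rail': 0.232}
(0.616, -0.09, 0.1, 90, 18) cost 3.9e-19 [ 0.34  0.39 -0.45  0.39 -0.88 -0.61] [0.507 0.177 0.414] {'micro': 0.068, 'mon': 0.094, 'wall': 0.242, 'rail': 0.266}
(0.616, -0.08, 0.16, 90, 9) cost 6.4e-21 [ 0.28  0.32 -0.29  0.18 -1.02 -0.37] [0.546 0.155 0.508] {'micro': 0.117, 'mon': 0.137, 'wall': 0.264, 'rail': 0.346}
(0.6, -0.06, 0.18, 100, 9) cost 1.5e-30 [ 0.32  0.26 -0.32  0.18 -1.02 -0.24] [0.512 0.171 0.527] {'micro': 0.116, 'mon': 0.134, 'wall': 0.248, 'rail': 0.35}
(0.58, -0.02, 0.18, 120, 9) cost 6.4e-22 [ 0.4   0.2  -0.41  0.19 -0.96  0.01] [0.457 0.196 0.526] {'micro': 0.106, 'mon': 0.13, 'wall': 0.223, 'rail': 0.334}
(0.55, 0.04, 0.18, 140, 9) cost 4.8e-24 [ 0.53  0.13 -0.49  0.19 -0.91  0.23] [0.392 0.23  0.527] {'micro': 0.11, 'mon': 0.146, 'wall': 0.189, 'rail': 0.316}
(0.52, 0.1, 0.18, 160, 9) cost 1.7e-21 [ 0.66  0.08 -0.55  0.17 -0.87  0.46] [0.334 0.258 0.529] {'micro': 0.101, 'mon': 0.179, 'wall': 0.161
[... 1327 characters left out ...]
'mon': 0.263, 'wall': 0.088, 'rail': 0.113}
(np.float64(0.4383), np.float64(0.2706), np.float64(0.0307), 168.5, 9.899999999999999) cost 8.7e-29 [ 1.04  0.26 -0.82  0.37 -0.46  0.01] [0.19  0.322 0.373] {'micro': 0.149, 'mon': 0.264, 'wall': 0.097, 'rail': 0.113}
(np.float64(0.4375), np.float64(0.2708), np.float64(0.0276), 168.5, 13.899999999999999) cost 2.2e-20 [ 1.03  0.24 -0.95  0.67 -0.37 -0.28] [0.163 0.272 0.353] {'micro': 0.12, 'mon': 0.278, 'wall': 0.13, 'rail': 0.109}
(np.float64(0.4371), np.float64(0.2708), np.float64(0.0261), 168.5, 15.899999999999999) cost 9.9e-24 [ 0.99  0.24 -1.01  0.88 -0.33 -0.46] [0.157 0.241 0.345] {'micro': 0.101, 'mon': 0.285, 'wall': 0.128, 'rail': 0.107}
```

Request:
{"fn": "move_arm", "kwargs": {"deltas": [{"dp": [0,-10,0],"rotation": [0,0,0]},{"dp": [0,-20,0],"rotation": [0,0,0]},{"dp": [0,-30,0],"rotation": [0,0,-3]},{"dp": [0,-35,0],"rotation": [0,0,-4]},{"dp": [0,-35,0],"rotation": [0,0,-4]}]}}

```text
t: 10.15
eef_pos: [0.609, -0.0505, 0.1321]
ee_rot: [-1.556, 0.185, 1.563]
force: [0.8, -0.7, -2.1]
width: 0.0115
```

```bash
python3 -c "
from h import *
go(.55,.04,.18,140,9)
f=grab('scene'); save(f,'sc5.png')"
```

```text
t 10.15 pos [ 0.609  -0.0505  0.1321] force [ 0.8 -0.7 -2.1] w 0.0115
rel yaw,tilt,roll [-50.98   6.07   8.74]
delta tool mm [ 79.7 -62.7  60.6] rotvec [ -9.38 -49.72  -1.12]
```

View pics/sc5.png

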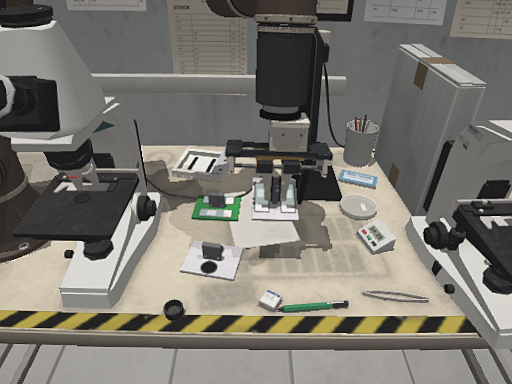

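Request:
{"fn": "move_arm", "kwargs": {"deltas": [{"dp": [8,-10,8],"rotation": [-1.3,-7,-0.2]},{"dp": [8,-11,7],"rotation": [-1.3,-7,-0.2]},{"dp": [9,-11,5],"rotation": [-1.3,-7,-0.2]},{"dp": [9,-11,3],"rotation": [-1.3,-7,-0.2]}]}}

```text
t: 10.53
eef_pos: [0.586, -0.0116, 0.1831]
ee_rot: [-1.585, 0.159, 2.055]
force: [0.7, 0.3, -2.4]
width: 0.0117
```

```bash
python3 -c "
from h import *
go(.52,.10,.18,160,9)"
```

```text
t 10.53 pos [ 0.586  -0.0116  0.1831] force [ 0.7  0.3 -2.4] w 0.0117
rel yaw,tilt,roll [-42.56   7.3    5.56]
delta tool mm [128.4 -17.6   6.2] rotvec [ -5.87 -41.74  -0.43]
```

Request:
{"fn": "move_arm", "kwargs": {"deltas": [{"dp": [24,-4,0],"rotation": [-1,-7,-0.1]},{"dp": [24,-4,-4],"rotation": [-1,-7,-0.1]},{"dp": [22,-4,-8],"rotation": [-1,-7,-0.1]},{"dp": [20,-4,-12],"rotation": [-1,-7,-0.1]},{"dp": [16,-4,-14],"rotation": [-1,-7,-0.1]}]}}

```text
t: 10.95
eef_pos: [0.5377, 0.0991, 0.1905]
ee_rot: [-1.582, 0.157, 2.681]
force: [0.5, -0.1, -2.2]
width: 0.0118
```

```bash
python3 -c "
from h import *
go(.42,.26,.16,168.5,9)"
```

```text
t 10.95 pos [0.5377 0.0991 0.1905] force [ 0.5 -0.1 -2.2] w 0.0118
rel yaw,tilt,roll [-15.     8.83   1.72]
delta tool mm [179.6   3.5 -91.7] rotvec [ -1.72 -14.73  -0.05]
```

Request:
{"fn": "move_arm", "kwargs": {"deltas": [{"dp": [28,-2,-16],"rotation": [-0.8,-7,0]},{"dp": [28,-2,-20],"rotation": [-0.8,-7,0]},{"dp": [26,0,-24],"rotation": [0,-0.7,0]},{"dp": [26,0,-24],"rotation": [0,0,0]},{"dp": [20,0,-18],"rotation": [0,0,0]}]}}

```text
t: 11.37
eef_pos: [0.4392, 0.2372, 0.1768]
ee_rot: [-1.575, 0.158, 2.949]
force: [-0.1, -0.2, -2.1]
width: 0.0117
```

```bash
python3 -c "
from h import *
from path import carr
t,y,ti=carr(-.019,-.005,.06,13); print(t,y,ti)
go(*t,y,ti)"
```

```text
[0.41794423 0.27472963 0.07148153] 168.5 8.899999999999999
t 11.37 pos [0.4392 0.2372 0.1768] force [-0.1 -0.2 -2.1] w 0.0117
rel yaw,tilt,roll [ 0.53  9.04 -0.3 ]
delta tool mm [ 44.2  99.8 -32.4] rotvec [ 0.3   0.48 -0.14]
```

Next I bring it over the dock at moderate height and re-measure the carrier in hand against the dock.

Request:
{"fn": "move_arm", "kwargs": {"deltas": [{"dp": [12,15,-10],"rotation": [0.3,0.4,0]},{"dp": [12,20,-10],"rotation": [0,0,0]},{"dp": [10,20,-8],"rotation": [0,0,0]},{"dp": [5,12,-4],"rotation": [0,0,0]},{"dp": [0,0,0],"rotation": [0,0,0]}]}}

```text
t: 11.78
eef_pos: [0.4135, 0.2813, 0.105]
ee_rot: [-1.579, 0.158, 2.946]
force: [-0.1, -1.1, -2.2]
width: 0.0116
```

```bash
python3 -c "
from h import *
from path import carr
t,y,ti=carr(-.019,-.005,.06,13)
go(*t,y,ti)
for n in ['scene','side','wrist']:
    f=grab(n); save(f,n+'6.png'); pickle.dump(f,open(n+'6.pkl','wb'))
o=np.zeros((600,800,3),np.uint8)
a=cv2.imread('pics/scene6.png')[120:220,140:280];b=cv2.imread('pics/side6.png')[80:200,230:400];c=cv2.imread('pics/wrist6.png')
o[:300,:400]=cv2.resize(a,(400,300));o[:300,400:]=cv2.resize(b,(400,300));o[300:,:400]=cv2.resize(c,(400,300)); cv2.imwrite('pics/c6.png',o)
"
```

```text
t 11.78 pos [0.4135 0.2813 0.105 ] force [-0.1 -1.1 -2.2] w 0.0116
rel yaw,tilt,roll [ 0.35  9.02 -0.53]
delta tool mm [-0.3 33.9  5.9] rotvec [ 0.52  0.27 -0.13]
```

View pics/c6.png

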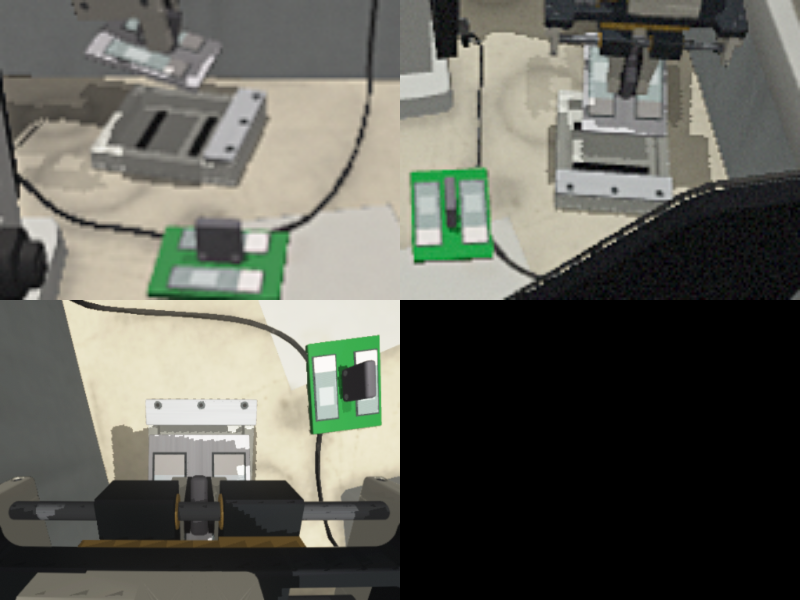

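Run:
```python
from meas import *
from path import carr,dockc,DY
Rz=R.from_euler('z',DY,degrees=True).as_matrix()
for n in ['wrist','scene','side']:
    f=pickle.load(open(n+'6.pkl','rb')); W=pts(f); D=(W-np.r_[dockc,0])@Rz   # dock frame
    ok=np.isfinite(D[...,0])&(np.abs(D[...,1])<.09)
    # expected plate
    s=f['state']; T=T_tool(s); 
    th=13; 
    g=ok&(D[...,2]>.05)&(D[...,2]<.14)&(D[...,0]>0)&(D[...,0]<.06) if n!='scene' else ok&(D[...,2]>.05)&(D[...,2]<.12)&(D[...,0]>0)&(D[...,0]<.06)
    P=D[g]
    # ransac plane
    rng=np.random.default_rng(0);best=None
    for _ in range(300):
        a=P[rng.choice(len(P),3,replace=False)]; nn=np.cross(a[1]-a[0],a[2]-a[0]); 
        if np.linalg.norm(nn)<1e-9: continue
        nn/=np.linalg.norm(nn)
        if abs(nn[2])<.9: continue
        i=np.abs((P-a[0])@nn)<.0015
        if best is None or i.sum()>best.sum(): best=i
    Q=P[best]; c=Q.mean(0); nn=np.linalg.svd(Q-c)[2][2]; nn*=np.sign(nn[2])
    print(n,len(Q),'normal',nn.round(3),'tilt',np.degrees(np.arctan2(nn[0],nn[2])).round(1),'roll',np.degrees(np.arctan2(nn[1],nn[2])).round(1))
    print('  x max',np.percentile(Q[:,0],[99,99.7,100]).round(4),'y',np.percentile(Q[:,1],[.3,99.7]).round(4),'z at xmax',Q[Q[:,0]>np.percentile(Q[:,0],98)][:,2].mean().round(4), rect(Q[:,:2]))
    l=ok&(D[...,2]>.0275)&(D[...,2]<.035)&(D[...,0]>.035)&(D[...,0]<.09)
    L=D[l]; print('  lip n',len(L),'x',np.percentile(L[:,0],[1,99]).round(4),'y',np.percentile(L[:,1],[.5,99.5]).round(4),np.median(L[:,2]).round(4),rect(L[:,:2]))
s=pickle.load(open('wrist6.pkl','rb'))['state']; print('tcp dock',((s['eef_pos']-np.r_[dockc,0])@Rz).round(4))
Rp=R.from_euler('y',13,degrees=True).as_matrix(); o=((s['eef_pos']-np.r_[dockc,0])@Rz)-Rp@[.0109,0,.0143]; print('pred origin',o.round(4),'front top edge',(o+Rp@[.056,0,.008]).round(4))
```

```text
wrist 5956 normal [ 0.262 -0.007  0.965] tilt 15.2 roll -0.4
  x max [0.033  0.0332 0.0334] y [-0.0432  0.0457] z at xmax 0.0903 ((16.438674926757812, 1.3090934753417969), (33.25764083862305, 90.17182922363281), 0.37990593910217285)
  lip n 4706 x [0.0416 0.0707] y [-0.0641  0.0641] 0.0308 ((55.9310417175293, 0.02773284912109375), (29.707035064697266, 130.63343811035156), 0.3161151111125946)
scene 184 normal [ 0.263 -0.011  0.965] tilt 15.2 roll -0.6
  x max [0.0344 0.0345 0.0345] y [-0.0453  0.0443] z at xmax 0.0873 ((17.219913482666016, -0.830322265625), (34.422447204589844, 92.21356964111328), 0.09835144877433777)
  lip n 255 x [0.0442 0.0735] y [-0.0659  0.0642] 0.0299 ((58.62337112426758, -0.697296142578125), (30.28166961669922, 130.6682891845703), 0.36694562435150146)
side 309 normal [0.284 0.003 0.959] tilt 16.5 roll 0.2
  x max [0.0333 0.0337 0.0338] y [-0.0422  0.0448] z at xmax 0.0899 ((16.90794563293457, 1.3510589599609375), (87.2649917602539, 33.68637466430664), 89.97627258300781)
  lip n 476 x [0.0425 0.073 ] y [-0.0619  0.0624] 0.0316 ((57.83451461791992, 0.5314292907714844), (125.34434509277344, 31.980541229248047), 89.84352111816406)
tcp dock [-0.0098  0.001   0.107 ]
pred origin [-0.0236  0.001   0.0955] front top edge [0.0327 0.001  0.0907]
```

Request:
{"fn": "move_arm", "kwargs": {"deltas": [{"dp": [2,12,3],"rotation": [0.3,0.2,0]},{"dp": [2,14,2],"rotation": [0,0,0]},{"dp": [2,12,1],"rotation": [0,0,0]},{"dp": [0,0,0],"rotation": [0,0,0]}]}}

```text
t: 12.27
eef_pos: [0.4175, 0.2779, 0.074]
ee_rot: [-1.588, 0.163, 2.937]
force: [-0.8, -0.1, -2.6]
width: 0.0117
```

```bash
cat > plate.py <<'E'
from meas import *
from path import dockc,DY
Rz=R.from_euler('z',DY,degrees=True).as_matrix()
OFFT=None
def tcp():
    s=arm.get_state(); T=T_tool(s); p=(T[:3,3]-np.r_[dockc,0])@Rz
    M=Rz.T@T[:3,:3]; return s,p,M
# front-top-centre of plate in tool frame, from measurement at t=11.78
def calib():
    s=pickle.load(open('wrist6.pkl','rb'))['state']; T=T_tool(s); p=(T[:3,3]-np.r_[dockc,0])@Rz; M=Rz.T@T[:3,:3]
    th=np.radians(15.2); Rp=R.from_euler('y',15.2,degrees=True).as_matrix()
    ftop=np.array([.0335,.001,.0900])
    return M.T@Rp, M.T@(ftop-p)
RT,FT=calib()
def plate():
    s,p,M=tcp(); Rp=M@RT; f=p+M@FT
    bot=f-Rp@[0,0,.008]; rear=bot-Rp@[.112,0,0]; c=(bot+rear)/2
    e=R.from_matrix(Rp).as_euler('zyx',degrees=True)
    print('t',round(s['t'],2),'F',s['force'].round(1),'w',round(s['width'],4),'q',s['q'].round(2))
    print('plate dock-frame mm: front top',(f*1000).round(1),'front bot',(bot*1000).round(1),'rear bot',(rear*1000).round(1),'yaw/tilt/roll',e.round(1))
    return M
def mv(dx,dy,dz):
    M=plate(); print('tool dp for dock d',(M.T@np.array([dx,dy,dz])).round(1))
E
python3 -c "
from plate import *
mv(0,0,-30)"
```

```text
t 12.27 F [-0.8 -0.1 -2.6] w 0.0117 q [ 1.09  0.17 -0.77  0.28 -0.58  0.05]
plate dock-frame mm: front top [37.1 -2.2 57.2] front bot [35.1 -2.1 49.5] rear bot [-73.1  -1.5  78.4] yaw/tilt/roll [-0.5 15.   0.5]
tool dp for dock d [ 4.9 29.6  0.5]
```

Request:
{"fn": "move_arm", "kwargs": {"deltas": [{"dp": [4,10,2],"rotation": [0.5,0.3,0]},{"dp": [2,10,1],"rotation": [0,0,0]},{"dp": [1.5,8,0],"rotation": [0,0,0]}]}}

```text
t: 12.52
eef_pos: [0.4174, 0.2779, 0.0499]
ee_rot: [-1.588, 0.166, 2.928]
force: [-0.0, -0.5, -2.5]
width: 0.0119
```

```bash
python3 -c "
from plate import *
mv(0,0,-10)"
```

```text
t 12.52 F [-0.  -0.5 -2.5] w 0.0119 q [ 1.09  0.21 -0.82  0.33 -0.51 -0.01]
plate dock-frame mm: front top [37.1 -2.6 33.2] front bot [35.1 -2.5 25.5] rear bot [-73.2  -0.9  54.1] yaw/tilt/roll [-1.  14.8  0.6]
tool dp for dock d [1.7 9.9 0.2]
```

Request:
{"fn": "move_arm", "kwargs": {"deltas": [{"dp": [3,8,2],"rotation": [0.6,0.8,0]},{"dp": [2,6,1],"rotation": [0,0,0]},{"dp": [0.5,1,0.5],"rotation": [0,0,0]}]}}

```text
t: 12.77
eef_pos: [0.4155, 0.2759, 0.0354]
ee_rot: [-1.583, 0.168, 2.912]
force: [-0.1, 0.0, -2.8]
width: 0.0117
```

```bash
python3 -c "
from plate import *
mv(20,0,0)
f=grab('wrist'); save(f,'w7.png')
f=grab('side'); cv2.imwrite('pics/s7.png',cv2.resize(f['pixels'][90:180,260:380,::-1],(800,600)))"
```

```text
t 12.77 F [-0.1  0.  -2.8] w 0.0117 q [ 1.09  0.23 -0.85  0.36 -0.47 -0.07]
plate dock-frame mm: front top [35.7 -5.7 18.9] front bot [33.6 -5.6 11.1] rear bot [-74.6  -2.   39.5] yaw/tilt/roll [-2.  14.7  0.6]
tool dp for dock d [-19.7   3.3  -0.5]
```

View pics/w7.png

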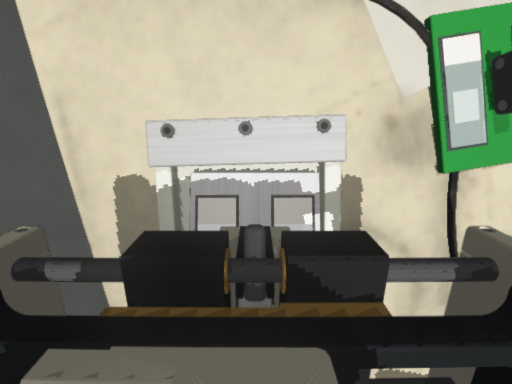

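View pics/s7.png

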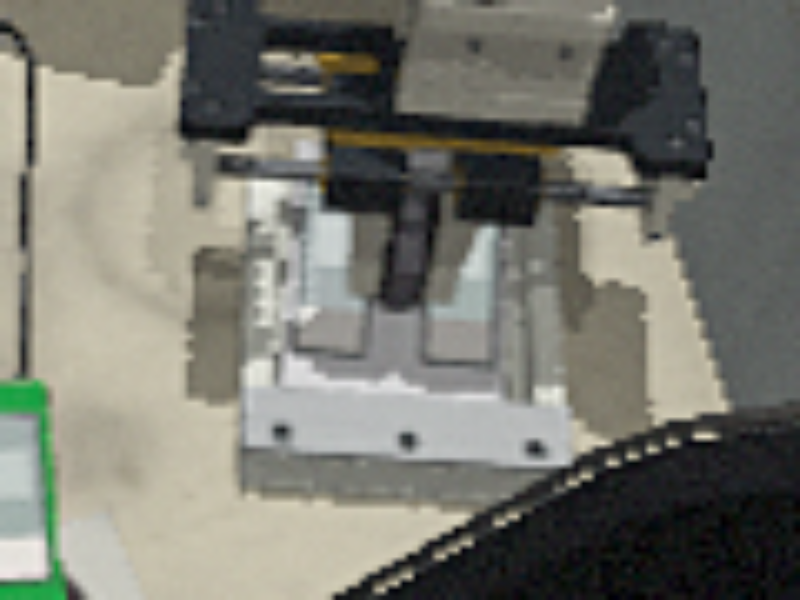

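Request:
{"fn": "move_arm", "kwargs": {"deltas": [{"dp": [1.5,3,0],"rotation": [0,-2,0]},{"dp": [-4,1.5,0],"rotation": [0,0,0]},{"dp": [-6,1.5,0],"rotation": [0,0,0]}]}}

```text
t: 13.12
eef_pos: [0.4259, 0.2755, 0.0333]
ee_rot: [-1.58, 0.169, 2.949]
force: [0.3, -0.5, -1.3]
width: 0.0116
```

```bash
python3 -c "
from plate import *
mv(10,0,0)"
```

```text
t 13.12 F [ 0.3 -0.5 -1.3] w 0.0116 q [ 1.06  0.24 -0.84  0.37 -0.45 -0.01]
plate dock-frame mm: front top [45.9 -2.4 16.8] front bot [43.9 -2.4  9.1] rear bot [-64.5  -2.8  37.3] yaw/tilt/roll [ 0.2 14.6 -0.1]
tool dp for dock d [-9.9  1.7  0.1]
```

Request:
{"fn": "move_arm", "kwargs": {"deltas": [{"dp": [-5,2,0],"rotation": [0,0,0]},{"dp": [-5,2,0],"rotation": [0,0,0]},{"dp": [-1,1,0],"rotation": [0,0,0]}]}}

```text
t: 13.37
eef_pos: [0.4397, 0.2741, 0.0312]
ee_rot: [-1.583, 0.17, 2.947]
force: [-28.8, 5.8, 14.6]
width: 0.0119
```

```bash
python3 -c "
from plate import *
mv(0,0,-2)
f=grab('wrist'); save(f,'w8.png')"
```

```text
t 13.37 F [-28.8   5.8  14.6] w 0.0119 q [ 1.03  0.26 -0.82  0.37 -0.45  0.02]
plate dock-frame mm: front top [59.8 -1.1 14.8] front bot [57.8 -1.1  7. ] rear bot [-50.6  -1.4  35.2] yaw/tilt/roll [ 0.1 14.6  0.1]
tool dp for dock d [0.3 2.  0. ]
```

View pics/w8.png

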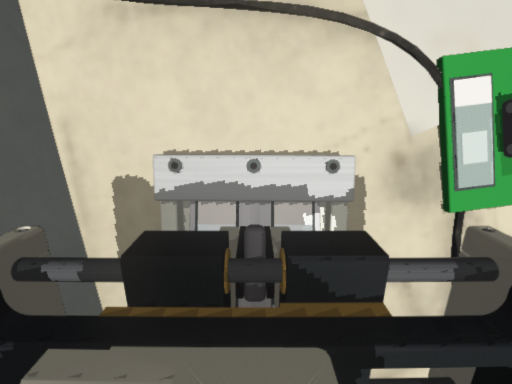

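Request:
{"fn": "move_arm", "kwargs": {"deltas": [{"dp": [3,0,0],"rotation": [0,0,0]},{"dp": [0,1.5,0],"rotation": [0,0,2.5]},{"dp": [0,1.5,0],"rotation": [0,0,2.5]}]}}

```text
t: 13.67
eef_pos: [0.4385, 0.2756, 0.0279]
ee_rot: [-1.587, 0.248, 2.938]
force: [0.9, -1.1, -3.1]
width: 0.0117
```

```bash
python3 -c "
from plate import *
mv(0,0,-2)"
```

```text
t 13.67 F [ 0.9 -1.1 -3.1] w 0.0117 q [ 1.01  0.24 -0.97  0.74 -0.34 -0.34]
plate dock-frame mm: front top [59.4 -0.2 14.9] front bot [58.  -0.1  7. ] rear bot [-52.3   0.3  26.7] yaw/tilt/roll [-0.3 10.1  0.4]
tool dp for dock d [0.5 1.9 0. ]
```

Request:
{"fn": "move_arm", "kwargs": {"deltas": [{"dp": [2,2,0],"rotation": [0,0,1]},{"dp": [1,1.5,0],"rotation": [0,0,0.3]}]}}

```text
t: 13.83
eef_pos: [0.4362, 0.2787, 0.0249]
ee_rot: [-1.588, 0.27, 2.939]
force: [-5.5, -8.4, -6.0]
width: 0.0119
```

```bash
python3 -c "
from plate import *
mv(0,0,-2)
f=grab('scene'); cv2.imwrite('pics/s9.png',cv2.resize(f['pixels'][120:210,140:260,::-1],(800,600)))"
```

```text
t 13.83 F [-5.5 -8.4 -6. ] w 0.0119 q [ 0.98  0.24 -1.02  0.91 -0.31 -0.48]
plate dock-frame mm: front top [56.8  2.5 12.9] front bot [55.6  2.5  5. ] rear bot [-55.1   2.8  22.2] yaw/tilt/roll [-0.2  8.8  0.5]
tool dp for dock d [0.5 1.9 0. ]
```

View pics/s9.png

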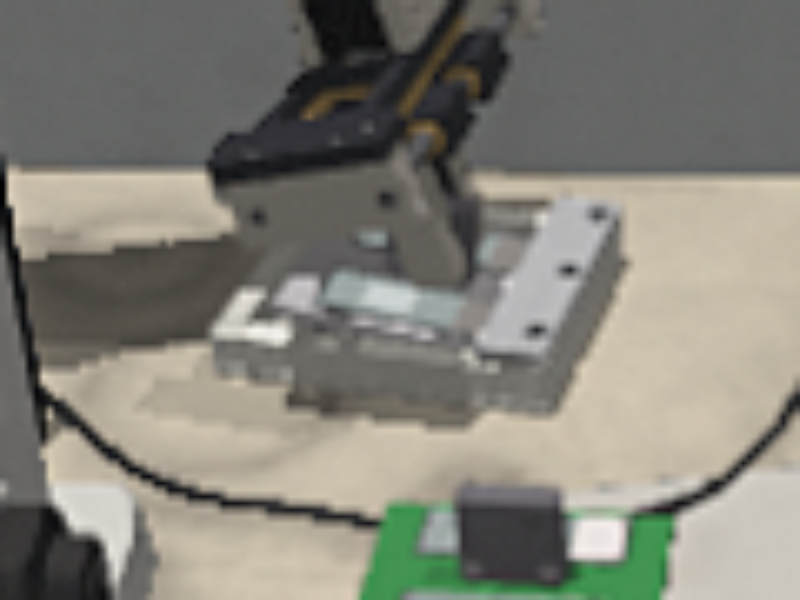

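Request:
{"fn": "move_arm", "kwargs": {"deltas": [{"dp": [0,-0.5,3.5],"rotation": [0,0,-0.7]},{"dp": [0,0,1.5],"rotation": [0,0,-0.3]}]}}

```text
t: 14.05
eef_pos: [0.4357, 0.2724, 0.0251]
ee_rot: [-1.587, 0.251, 2.939]
force: [0.2, 2.0, 0.8]
width: 0.0122
```

```bash
python3 -c "
from plate import *
mv(0,0,-2)"
```

```text
t 14.05 F [0.2 2.  0.8] w 0.0122 q [ 1.    0.24 -0.99  0.79 -0.32 -0.39]
plate dock-frame mm: front top [57.3 -3.9 12.2] front bot [56.  -3.8  4.4] rear bot [-54.4  -3.4  23.6] yaw/tilt/roll [-0.3  9.9  0.4]
tool dp for dock d [0.5 1.9 0. ]
```

Request:
{"fn": "move_arm", "kwargs": {"deltas": [{"dp": [0,0,0],"rotation": [0,0,0]},{"dp": [0,0,0],"rotation": [0,0,0]},{"dp": [0,0,0],"rotation": [0,0,0]}], "jaw": 185}}

```text
t: 14.3
eef_pos: [0.4365, 0.2728, 0.0257]
ee_rot: [-1.588, 0.251, 2.937]
force: [1.3, -1.1, 0.7]
width: 0.023
```

```bash
python3 -c "
from plate import *
mv(0,0,-2)
f=grab('scene'); cv2.imwrite('pics/s10.png',cv2.resize(f['pixels'][120:210,140:260,::-1],(800,600)))
f=grab('wrist'); save(f,'w10.png')"
```

```text
t 14.3 F [ 1.3 -1.1  0.7] w 0.023 q [ 1.    0.24 -0.99  0.79 -0.32 -0.38]
plate dock-frame mm: front top [58.1 -3.3 12.8] front bot [56.7 -3.2  4.9] rear bot [-53.6  -2.7  24.2] yaw/tilt/roll [-0.3  9.9  0.5]
tool dp for dock d [0.5 1.9 0. ]
```

View pics/s10.png

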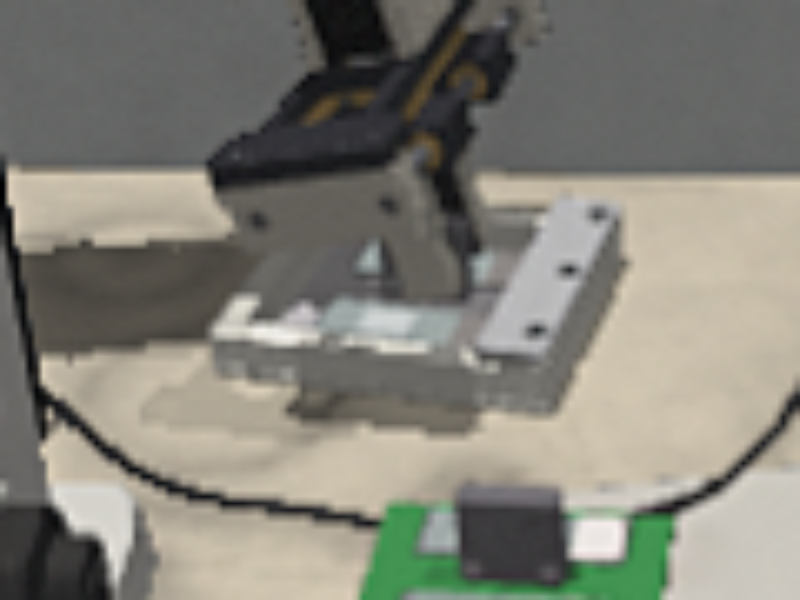

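View pics/w10.png

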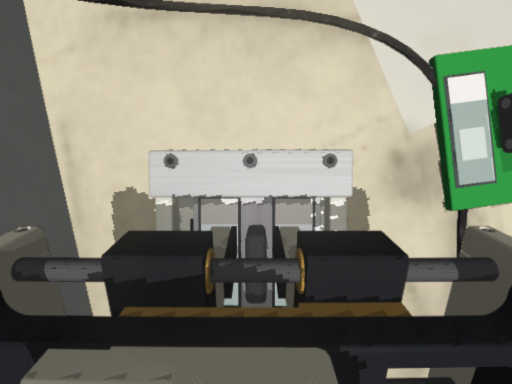

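Request:
{"fn": "move_arm", "kwargs": {"deltas": [{"dp": [0,-8,0],"rotation": [0,0,0]},{"dp": [0,-15,0],"rotation": [0,0,0]},{"dp": [0,-20,0],"rotation": [0,0,0]},{"dp": [-4,-25,0],"rotation": [0,0,-1]},{"dp": [-6,-25,0],"rotation": [0,0,-2]}]}}

```text
t: 14.82
eef_pos: [0.4183, 0.2679, 0.1142]
ee_rot: [-1.572, 0.19, 2.942]
force: [3.2, 0.4, 0.7]
width: 0.0239
```

Request:
{"fn": "move_arm", "kwargs": {"deltas": [{"dp": [-10,-15,15],"rotation": [0,0,-2]},{"dp": [-15,-10,30],"rotation": [0,0,0]},{"dp": [-15,0,35],"rotation": [0,0,0]},{"dp": [-10,0,35],"rotation": [0,0,0]},{"dp": [0,0,10],"rotation": [0,0,0]}]}}

```text
t: 15.23
eef_pos: [0.441, 0.1409, 0.1551]
ee_rot: [-1.586, 0.157, 2.95]
force: [-0.8, -0.8, 0.1]
width: 0.0239
```

```bash
cat > chk.py <<'E'
from plate import *
s=arm.get_state(); print(s['t'],s['eef_pos'].round(3),s['force'].round(1))
o=np.zeros((600,800,3),np.uint8)
for k,n in enumerate(['scene','side','wrist']):
    f=grab(n); W=pts(f); D=(W-np.r_[dockc,0])@Rz
    m=np.isfinite(D[...,0])&(np.abs(D[...,0])<.041)&(np.abs(D[...,1])<.044)&(D[...,2]>.004)&(D[...,2]<.03)
    P=D[m]
    if len(P)>50:
        A=np.c_[P[:,:2],np.ones(len(P))]; 
        z=P[:,2]; w=np.abs(z-np.median(z))<.003
        for _ in range(3):
            c=np.linalg.lstsq(A[w],z[w],rcond=None)[0]; w=np.abs(z-A@c)<.0025
        print(n,w.sum(),'slope x,y deg',np.degrees(np.arctan(c[:2])).round(2),'z0 top',c[2].round(4))
    m=np.isfinite(D[...,0])&(np.abs(D[...,0])<.06)&(np.abs(D[...,1])<.05)&(D[...,2]>.044)&(D[...,2]<.06)
    P=D[m]
    if len(P)>10: print('  rib',rect(P[:,:2]),np.median(P[:,2]).round(4))
    m=np.isfinite(D[...,0])&(D[...,0]>-.058)&(D[...,0]<.043)&(np.abs(D[...,1])<.05)&(D[...,2]>.0105)&(D[...,2]<.0185)
    P=D[m]; print('  plate',rect(P[:,:2]) if len(P) else 0)
    if n!='wrist':
        rb,tp=carrier(W,(.4845,-.0905)); print('  dish',rect(rb[:,:2]),rect(tp[:,:2])[:1])
    im=f['pixels'][...,::-1]
    if n=='scene': o[:300,:400]=cv2.resize(im[120:210,140:260],(400,300))
    if n=='side': o[:300,400:]=cv2.resize(im[90:180,260:380],(400,300))
    if n=='wrist': o[300:,:400]=cv2.resize(im,(400,300))
cv2.imwrite('pics/chk.png',o)
E
python3 chk.py
```

```text
15.2333 [0.441 0.141 0.155] [-0.8 -0.8  0.1]
scene 267 slope x,y deg [ 0.71 -0.74] z0 top 0.0128
  rib ((4.811119079589844, -4.645984649658203), (12.596087455749512, 38.1633415222168), 86.63338470458984) 0.0503
  plate ((-8.313716888427734, -4.197849273681641), (87.95953369140625, 91.31747436523438), 0.41776496171951294)
  dish ((484.2886657714844, -92.50811767578125), (13.441575050354004, 38.77113723754883), 80.75675964355469) ((484.12078857421875, -92.03276062011719),)
side 469 slope x,y deg [0.68 0.2 ] z0 top 0.0149
  rib ((2.5090255737304688, -1.4498233795166016), (12.31736946105957, 40.60674285888672), 87.22300720214844) 0.0528
  plate ((-10.639030456542969, -4.142974853515625), (86.20980834960938, 87.47314453125), 1.231527328491211)
  dish ((484.3857116699219, -92.07986450195312), (12.26589584350586, 39.794891357421875), 77.58564758300781) ((483.5430603027344, -92.87165069580078),)
wrist 1544 slope x,y deg [-0.16 -0.27] z0 top 0.0137
  rib ((20.16089630126953, -5.246544361114502), (9.751781463623047, 3.4885222911834717), 75.8401107788086) 0.0501
  plate ((18.46750259399414, -4.465019226074219), (40.08415985107422, 90.00052642822266), 0.9103418588638306)
```

View pics/chk.png

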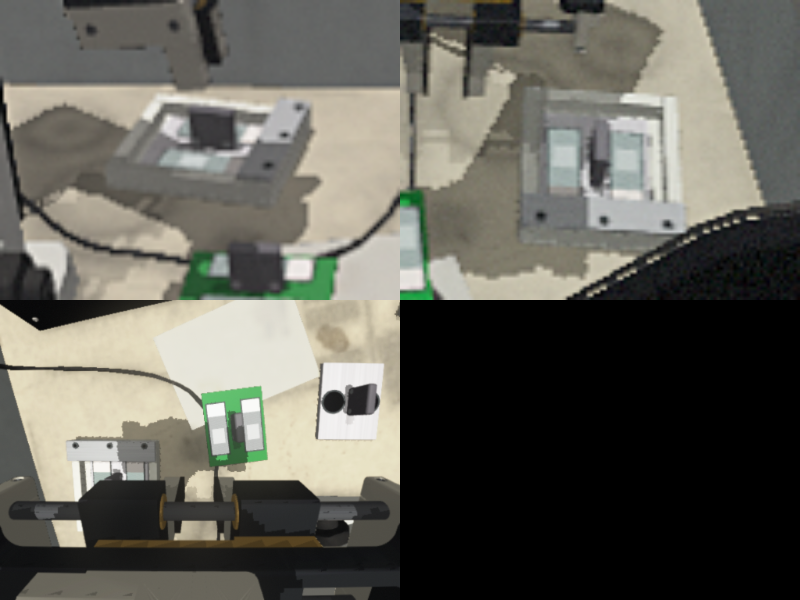

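The plate lies flat: slope under 1°, top at about 13–15 mm, x about +4 mm, y about -3 to -4 mm, front end under the lip. The dish carrier hasn't moved and the gripper is clear, so I'm handing in.

```bash
python3 -c "
from station import arm
print(arm.job_done()); print(arm.get_state()['t'])"
```

```text
the job is handed in; nothing more can be done
None
the job is handed in; nothing more can be done
```

The slide carrier is lying flat in the dock with one end under the steel lip, and the job was handed in at about 15 s of the 38 s. `job_done()` gave no verdict, so the figures below are my own last checks.

**What I did:** I took the carrier by its rib, then set it down once on the bench to grip it again at about 22° in the pitch direction. With the tool vertical, the arm's offset wrist would have hit the back wall at the dock. I put the front end under the lip at about 15° tilt and levelled it to about 10°. A joint limit stopped me going further, so I let go there and the rear end dropped the last 2 cm or so onto the floor.

**Last checks:**

| Check | Measured | Limit |
|---|---|---|
| Slope | under 1° | 3.4° |
| Top of plate above bench | 12.8–14.9 mm (13 expected when flat on the floor) | underside under 9 mm, i.e. top under about 17 mm |
| Offset in x | about +2.5 to +5 mm | ±10 mm |
| Offset in y | about -1.5 to -5 mm | ±12 mm |
| Turn against dock | within about 3° | 11° |
| Dish carrier moved | about 1 mm, within measuring error | 30 mm |

The gripper was clear of everything when I handed in.

**Forces and disagreements:**
- **Contact:** The front end touched the dock's end wall at about 29 N while sliding in, and I backed it off.
- **Unexplained reading:** I saw about 25–30 N on the wrist earlier, when the arm reached joint limits near the left microscope. It vanished when I backed away, and I did not confirm the cause.
- **Grip:** The plate slipped by about 2° in the fingers. I measured this and corrected for it.
- **Cameras:** The scene and side views differ by about 2–3 mm on the rib position, close to the stated calibration.

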